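# Pack and latch the sample transport case

## Robot

A 6-joint arm with a two-finger parallel gripper is mounted at the origin on the work surface. World frame = base frame: x ahead of the robot, y to its left, z up, the work surface at z = 0. Lengths are in m, angles in rad, forces in N, time in s.
With the tool pointing down it reaches from about 0.35 to 0.725 m from the base axis. Payload 6 kg.
Tool frame: the origin (TCP) lies midway between the tips of the shut fingers; the grasp point (between the pads) lies 19 mm behind it; x points along the fingers, y is the direction in which the jaws open and shut, and the axes are right-handed (so a half turn about x gives the same grasp; the last joint's range is limited). The gripper opens to 85 mm and grips with 20 to 120 N. Pads are 22 mm wide; open, the fingers measure 114 mm over their backs; the gripper's body (76 mm by 85 mm) begins 54 mm behind the grasp point. The pads swing forward as they close: fully open they stand 13 mm farther back than shut.
Start: joints at [1.512, 0.04, 0.085, 0, -1.615, -0.334], TCP at [0.23, 0.554, 0.231] pointing down, gripper open.
Joint ranges: [-2.56, 2.56], [-1.29, 2.01], [-1.08, 1.49], [-3.29, 1.98], [-2.81, -0.18], [-2.99, 2.99]. Speed limits (rad/s): [2.57, 2.57, 3.01, 3.14, 3.14, 3.14].

## Interface

Orientations are given as a unit quaternion [x, y, z, w].
In Python, from cell import status, get_image, camera_info, manip, search_frame gives the robot as it stands.
- The arm moves only by the shell command python3 -m creep 'ROWS' [OPENING]. ROWS is JSON, a list of rows, each a list of 2 entries, a list of its own where there are three numbers: the shift along the tool's x, y, z in m, then the turn, a rotation vector about the tool's x, y, z in units of 5 degrees (1.0 is 5 degrees). A call has 1 to 8 rows; each row is the pose to reach, as a shift and turn from the pose commanded when the call began, along the tool's axes at that moment; what a row does not reach only later rows make up. A row lasts 1/12 s, in which the tool goes at most 41.7 mm and 7.16 degrees, less where a joint would pass 70% of its speed; a pose out of reach is approached as far as the arm can. A call with a gripper value outside its range is refused whole. OPENING is the opening, from 0 (shut) to 1 (fully open), set as the call begins (- or left out, the last holds). The fingers move at their own pace and stop on an object; the grip force is fixed at half the most. Time passes only in rows, so rows that repeat a pose let the fingers close. It gives the time, the measured TCP pose, the force and the opening at its end, in the units of the state.
- status.state(): the state, without advancing time (a new reading comes with each control period).
- get_image(name): name is "scene" or "top"; returns the picture (384x512x3 uint8, red, green, blue); there is no depth.
- camera_info(name): a dict with "camera_matrix" (3x3 intrinsics, pixels), "rvec" (rotation vector, rad) and "tvec" (3), from world to camera coordinates, as OpenCV has them. Camera axes: x right, y down, z forward; pixel columns grow to the right and rows downward; lengths in m; the calibration is good to about 2 mm. A picture is of the moment at which its call begins. camera_info takes no time and is no camera call.
- manip.hand_in(): hands the job in, once; it reports no verdict.
Trained networks look in the newest picture that a camera, given by its name, has taken for a name from the list of things; names that differ only in an ending like _2 or _b are one class to them, and where a whole thing is asked for, a point or a joint stands for the part that bears it (a point fixed in the world has none). Each returns a list of dicts, best first, with "p" (0 to 1); they miss things now and then, are a little off and sometimes report something else, mostly with a low value. They report only what shows in the picture. A call takes as long as a camera call. They do not tell look-alikes from the thing itself.
- search_frame(camera, name): "point" ([column, row] in pixels, amid what is visible of it).
The state is a dict: "clock": time; "joints": joint angles; "qd": joint speeds; "joint_efforts": joint torques, N m; "position": TCP position; "tcp_rot": TCP orientation; "contact_force": force on the tool from outside, world axes, zero at the start; "moment": the same for the moment, N m; "width": finger opening in m.
Only numpy, scipy, OpenCV 4.12 (cv2) and the standard library are available. Lean on these libraries where they do the work, as an engineer would, in place of code of your own. Each camera call takes 0.05 s, during which the arm holds its last target.

## Task

Get the sample case ready for the courier: lift the spent cold block out and lay it flat in the empty tray, stand every squat capped sample pot upright on the floor of the case, and shut the lid. Then, with the latch lever still standing up, swing the latch's wire loop over so that its bar hooks behind the keeper on the lid, and press the lever down flat over centre so that the lid is locked. Leave everything else on the bench where it is.

Things in the scene. Friction and masses are not known exactly. Their poses are not given: they have to be found in the camera images.
- case: White transport case, fixed to the bench, 220 (x) x 210 (y) x 70 mm tall. Origin at the centre of its underside; x points away from the latch towards the lid hinge, z up. The open compartment spans x -22 to +104 mm, y -99 to +99 mm, floor 4 mm up, rim 70 mm up. In front of it (x -110 to -22 mm) is a solid ledge, top 70 mm up, that carries a steel draw latch on the case's centre line (y = 0).
- lid (a joint): Hinge of the grey lid, rad: 0 is shut, about 1.76 as found (standing just past upright). The hinge is stiff (0.26 N m) and the lid stays at any angle. The lid is a plate 135 mm long from hinge to free edge, 210 mm wide, 8 mm thick, 0.25 kg.
- lid_hinge (a point): Point on the lid's hinge line (along the case's y), 110 mm beyond the case origin, 72 mm up; it lies in the lid's under face (z = 0 of the lid, whose plate reaches from there to z = 8 mm). Shut, the lid reaches from here towards the latch.
- lid_edge (a point): Middle of the lid's free edge, at mid thickness. The edge can be pinched from above beside the keeper.
- keeper (a point): Seat of the keeper hook on the lid's outer face, 25 mm from the free edge, where the loop's bar rests when hooked. Axes are the lid's (x towards the hinge, z out of the lid). The hook's post, 20 mm wide in y, stands 3 to 10 mm on the -x side of this point, its lip 6 to 10 mm over the point overhangs it by 2 mm, its base is 4.5 mm under it, 34 mm wide. The bar catches on the post's hinge side.
- lever (a joint): Hinge of the latch lever, rad: 0 is flat, pointing away from the lid; about 1.7 as found, standing up. Its axis (along the case's y) is at case x -50 mm, 86 mm up. Lever: plate 28 mm wide, reaching 52 mm from the axis. Friction (0.08 N m) holds it. Swung flat with the loop hooked, it stretches the loop's springs (5 N at the tip), passes dead centre 0.35 rad before flat and stays down.
- lever_tip (a point): Top of the rounded end of the lever, 50 mm from its axis (the face that looks up when flat, and towards the lid when the lever stands upright).
- loop_arm (a joint): Hinge of the wire loop on the lever, rad: about 3.6 as found, the loop leaning back over the lever on a stop; smaller swings it towards the lid, where it falls freely once past upright. The loop points up from level, towards the lid, by (this - lever + 0.18) rad. Its hinge is 16 mm off the lever's axis (case x -64 mm, 79 mm up when the lever is flat) and turns with the lever.
- loop_bar (a point): Middle of the loop's cross bar, a 6 mm round bar 52 mm wide in y, 64 mm from the loop's hinge; side wires at y +-24 mm straddle the lever. x along the loop away from its hinge, z up when hooked. With the lid shut and the lever as found, the bar swung over drops about 6 to 10 mm beyond its seat behind the keeper's post; the lever then draws it tight.
- loop_fin (a point): Centre of the upper part of the finger tab on the loop's bar: tab 20 mm long (2 to 22 mm beyond the bar), 10 mm thick in y, from 2 mm below to 16 mm above the bar when hooked. It can be pushed or pinched.
- cold_block: Spent cold block, 90 (x) x 44 (y) x 28 mm, about 0.2 kg, lying on the compartment's floor. Origin at the centre of its underside.
- empty_tray: Empty steel tray fixed to the bench, 170 (x) x 200 (y) mm, floor 3 mm thick, rim 12 mm high and 3 mm thick. Origin at the centre of its underside.
- sample_mat: Dark rubber mat, 170 (x) x 200 (y) x 2 mm, fixed on the other side of the case, on which the sample pots stand. Origin at the centre of its underside.
- weigh_cup: Small open steel bowl, 48 mm across, 24 mm tall, standing among the pots; not a sample. Origin at the centre of its underside.
- dropper: Brown dropper bottle, 30 mm across, 62 mm tall, standing among the pots; not a sample. Origin at the centre of its underside.
- beaker: Glass beaker, 70 mm across, 85 mm tall, beyond the tray or mat; bystander. Origin at the centre of its underside.
- reagent: Brown reagent bottle, 64 mm across, 150 mm tall, beyond the tray or mat; bystander. Origin at the centre of its underside.
- tip_box: Pipette tip box, 122 x 87 x 66 mm, at the robot's left; bystander. Origin at the centre of its underside.
- stain_jar: Jar with black cap, 60 mm across, 70 mm tall, beyond the tray or mat at the right; bystander. Origin at the centre of its underside.
- marker: Black marker pen, 12 mm thick, 125 mm long, lying beyond the tray or mat at the left; bystander. Origin under its middle.
- pot1: Squat sample pot, clear with a white screw cap, 42 mm across, 48 mm tall, 50 to 105 g, standing on the dark mat. Two to four pots are present. Origin at the centre of its underside.
- pot2: Squat sample pot, clear with a white screw cap, 42 mm across, 48 mm tall, 50 to 105 g, standing on the dark mat. Two to four pots are present. Origin at the centre of its underside.
- pot3: Squat sample pot, clear with a white screw cap, 42 mm across, 48 mm tall, 50 to 105 g, standing on the dark mat. Two to four pots are present. Origin at the centre of its underside.
- pot4: Squat sample pot, clear with a white screw cap, 42 mm across, 48 mm tall, 50 to 105 g, standing on the dark mat. Two to four pots are present. Origin at the centre of its underside.
There are look-alikes about, which are no part of the job. Leave any green or turquoise look-alike of the pot2 alone.

How it is judged:
By the outcome, as a careful person would: the job done as asked, in the order asked, and still so for the second after the job is handed in, with the robot touching nothing.
Of pot1, pot2, pot3, pot4 only 2 to 4 are there at a start; the rules pass over those that are not, and their reading is None.
At some moment in a run one of pot1, pot2, pot3, pot4, cold_block may be knocked a few centimetres aside while the robot is not near it.
It also fails if it takes over 210 s, if anything falls off the work surface, if the arm or the gripper's body presses on something with over 40 N, if the wrist force passes 120 N, or if a joint passes its speed limit or range.

## Working session

There is one attempt and no reset: what is moved stays moved. The work goes in short steps, Python scripts to look and compute and a shell command to move; the robot and the scene stay as the last step left them, time stands still between calls to the robot, and variables do not carry over. Pictures are saved under pics/ and viewed, and the job is handed in when it is done.

```bash
ls; mkdir -p pics; python3 - <<'E'
from cell import status,get_image,camera_info
import cv2
print(status.state())
for n in("scene","top"):
    im=get_image(n); cv2.imwrite(f"pics/a_{n}.png",cv2.resize(im[:,:,::-1],None,fx=1.5,fy=1.5)); print(camera_info(n))
E
```

```text
pics
{'clock': 0.0, 'joints': array([ 1.51168164e+00,  4.08140701e-02,  8.37936020e-02, -4.84466063e-04,
       -1.61547874e+00, -3.33690496e-01]), 'qd': array([ 1.75041208e-03,  4.87795452e-05, -7.80147338e-04,  2.68087427e-04,
       -5.05901982e-04, -4.50966841e-04]), 'joint_efforts': array([-1.07970093e-04, -3.68209791e+01,  3.47404325e+01,  6.93216607e+00,
       -5.51416597e-03,  1.14706162e-05]), 'position': array([0.22946532, 0.55403223, 0.23026402]), 'tcp_rot': array([-0.69342668,  0.13859888,  0.69360091,  0.13735925]), 'contact_force': array([0.27115812, 0.08941415, 0.05859791]), 'moment': array([ 0.02691149, -0.00303245, -0.01169699]), 'width': 0.08540857630154483}
{'camera_matrix': array([[348.0592068 ,   0.        , 256.24759726],
       [  0.        , 348.0592068 , 195.88683156],
       [  0.        ,   0.        ,   1.        ]]), 'rvec': array([ 2.16791388,  1.21148051, -0.46150838]), 'tvec': array([-0.27631639, -0.24498903,  1.29805211])}
{'camera_matrix': array([[470.61046498,   0.        , 248.56024417],
       [  0.        , 470.61046498, 193.87611456],
       [  0.        ,   0.        ,   1.        ]]), 'rvec': array([ 2.18382279, -2.21722837,  0.08827677]), 'tvec': array([0.00316025, 0.51274689, 1.4750112 ])}
```

View pics/a_scene.png

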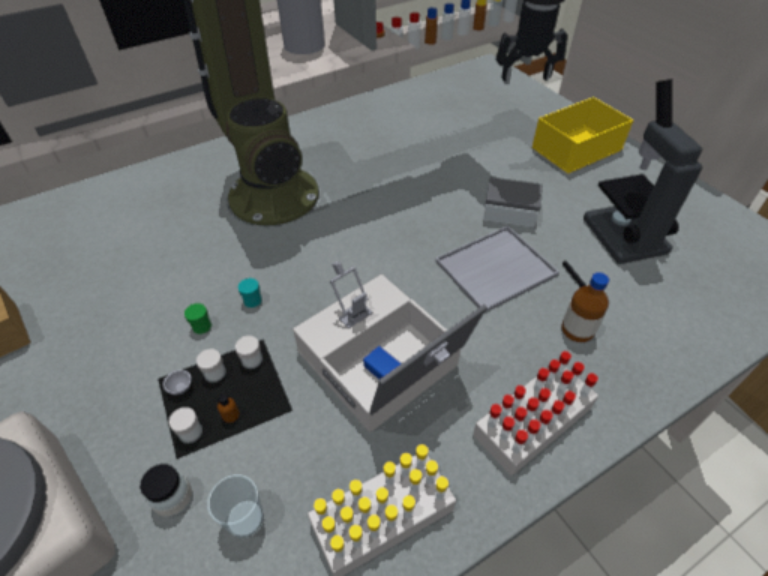

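View pics/a_top.png

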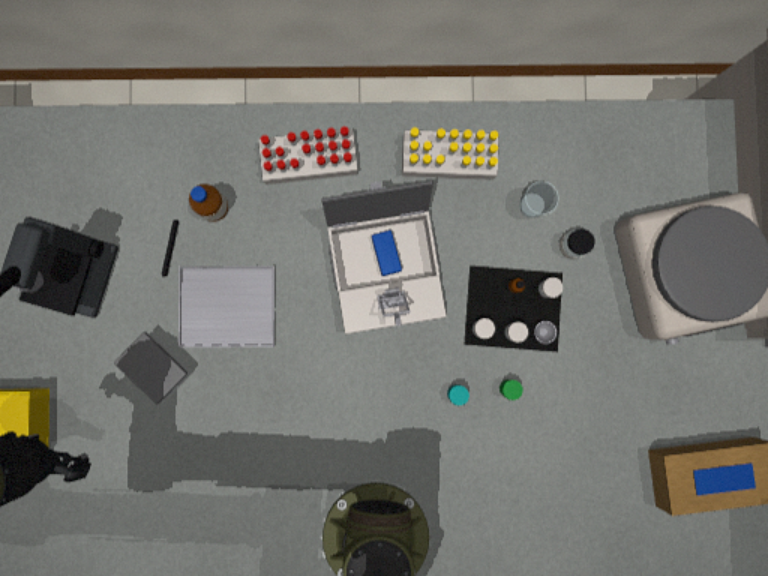

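```bash
cat > h.py <<'E'
import numpy as np,cv2
from cell import status,get_image,camera_info,search_frame
from scipy.spatial.transform import Rotation as R
_c={}
def cam(n):
    if n not in _c:
        i=camera_info(n); _c[n]=(np.array(i['camera_matrix']),cv2.Rodrigues(np.array(i['rvec']))[0],np.array(i['tvec']))
    return _c[n]
def ray(n,p):
    K,Rm,t=cam(n); d=Rm.T@np.linalg.solve(K,[p[0],p[1],1]); return -Rm.T@t,d
def onz(n,p,z):
    o,d=ray(n,p); return o+d*(z-o[2])/d[2]
def proj(n,P):
    K,Rm,t=cam(n); q=(np.atleast_2d(P)@Rm.T+t)@K.T; return q[:,:2]/q[:,2:]
def tri(p1,p2):
    o1,d1=ray('top',p1);o2,d2=ray('scene',p2)
    A=np.stack([d1,-d2],1); s=np.linalg.lstsq(A,o2-o1,rcond=None)[0]
    a=o1+d1*s[0];b=o2+d2*s[1]; return (a+b)/2,np.linalg.norm(a-b)
def save(n,name,box=None,f=1.5):
    im=get_image(n)[:,:,::-1]
    if box: im=im[box[1]:box[3],box[0]:box[2]]
    cv2.imwrite('pics/'+name,cv2.resize(im,None,fx=f,fy=f,interpolation=cv2.INTER_CUBIC))
def st():
    s=status.state(); return s
def axes():
    s=st(); M=R.from_quat(s['tcp_rot']).as_matrix(); return np.array(s['position']),M
E
python3 - <<'E'
from h import *
save('top','b_top.png',(200,110,310,230),6)
save('scene','b_scene.png',(190,170,330,290),5)
for n in ['pot1','weigh_cup','dropper','cold_block','empty_tray','case','lid','keeper','lid_edge','lever_tip','loop_bar','loop_fin','sample_mat']:
  for c in('top','scene'):
    print(n,c,[(np.round(d['point'],1).tolist(),round(d['p'],2)) for d in search_frame(c,n)][:8])
E
```

```text
pot1 top [([369.6, 189.2], 0.76), ([345.9, 223.6], 0.69), ([321.8, 218.8], 0.68), ([340.1, 259.9], 0.66), ([305.2, 262.8], 0.51)]
pot1 scene [([164.7, 193.2], 0.8), ([125.5, 282.0], 0.75), ([164.8, 233.8], 0.53), ([141.0, 244.1], 0.51), ([132.4, 211.8], 0.49), ([223.8, 181.8], 0.42)]
weigh_cup top [([362.7, 221.3], 0.68)]
weigh_cup scene [([114.6, 255.3], 0.65), ([390.6, 206.3], 0.27)]
dropper top [([341.5, 190.9], 0.54)]
dropper scene [([155.0, 270.0], 0.68)]
cold_block top [([258.4, 168.9], 0.98), ([249.8, 134.7], 0.41), ([345.4, 222.9], 0.26), ([364.8, 219.4], 0.2), ([250.8, 173.3], 0.16)]
cold_block scene [([251.2, 241.4], 0.81), ([283.8, 238.6], 0.21)]
empty_tray top [([149.4, 201.4], 0.64)]
empty_tray scene [([328.3, 176.6], 0.72)]
case top [([252.3, 170.3], 0.62)]
case scene [([253.2, 229.9], 0.94)]
lid top [([253.5, 134.1], 0.71)]
lid scene [([281.8, 238.3], 0.84)]
keeper top [([254.6, 134.9], 0.96), ([356.8, 135.4], 0.74), ([343.9, 224.7], 0.7)]
keeper scene [([284.0, 239.4], 0.89), ([230.2, 185.7], 0.63)]
lid_edge top [([249.5, 132.2], 0.74)]
lid_edge scene [([281.8, 242.8], 0.88), ([110.1, 324.2], 0.67), ([122.8, 281.6], 0.66), ([382.7, 179.7], 0.63)]
lever_tip top [([262.7, 195.7], 0.55)]
lever_tip scene [([238.4, 199.8], 0.84), ([381.3, 180.5], 0.53), ([118.1, 255.7], 0.28)]
loop_bar top []
loop_bar scene [([222.9, 179.9], 0.43)]
loop_fin top [([262.6, 209.9], 0.42)]
loop_fin scene [([225.4, 182.2], 0.73)]
sample_mat top [([338.6, 205.1], 0.91), ([381.9, 163.9], 0.21)]
sample_mat scene [([154.3, 264.3], 0.89), ([136.6, 244.7], 0.56)]
```

View pics/b_top.png

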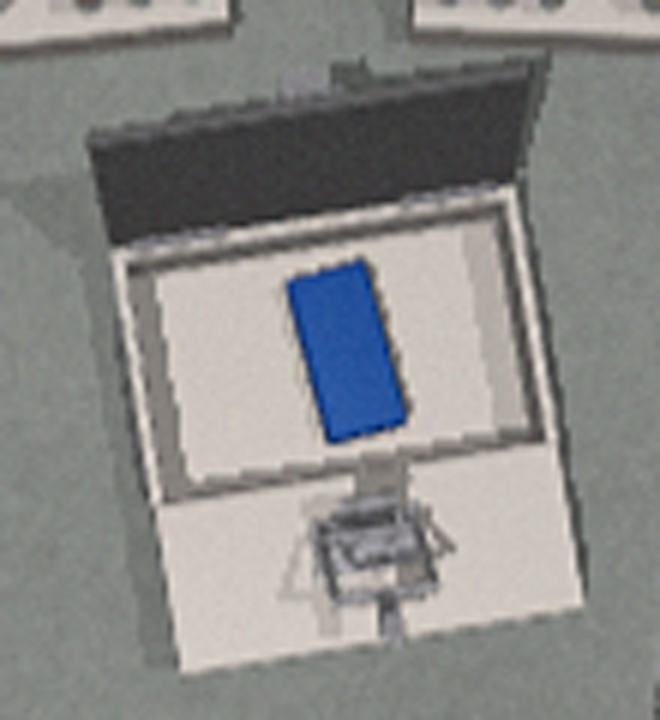

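View pics/b_scene.png

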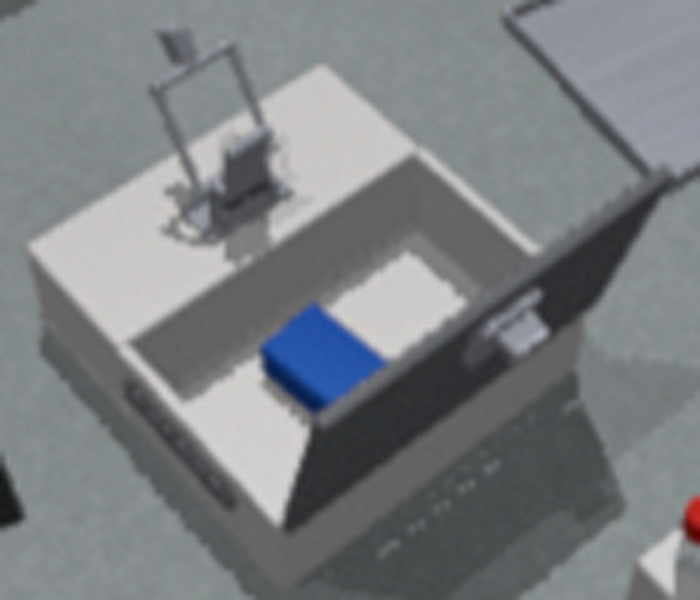

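```bash
cat >> h.py <<'E'
E
python3 - <<'E'
from h import *
from scipy.optimize import least_squares
# rim corners: case coords -> top px & scene px
T={(-.11,.105):(182,672),(-.11,-.105):(583,603),(.11,-.105):(515,188),(.11,.105):(115,250)}
T={k:(200+v[0]/6-.4,110+v[1]/6-.4) for k,v in T.items()}
S={(-.11,-.105):(30,245),(-.11,.105):(322,68)}
S={k:(190+v[0]/5-.4,170+v[1]/5-.4) for k,v in S.items()}
def f(p):
    r=[]
    for D,n in((T,'top'),(S,'scene')):
        for k,v in D.items():
            c,s=np.cos(p[2]),np.sin(p[2])
            r.append(proj(n,[p[0]+c*k[0]-s*k[1],p[1]+s*k[0]+c*k[1],.07])[0]-v)
    return np.concatenate(r)
q=least_squares(f,[.5,0,0]);print(q.x,np.rad2deg(q.x[2]),np.round(f(q.x),1))
# pots: white blobs
im=get_image('top');hsv=cv2.cvtColor(im,cv2.COLOR_RGB2HSV)
for p in [(367,191),(322,219),(345,221)]:
    x,y=p; w=im[y-12:y+13,x-12:x+13].min(2)>170
    yy,xx=np.nonzero(w); c=(x-12+xx.mean(),y-12+yy.mean()); print(c,w.sum(),onz('top',c,.048),np.sqrt(w.sum()))
for p in [(362.7,221.3),(341.5,190.9)]: print(onz('top',p,.024 if p[0]>350 else .06))
for p in [(305.2,262.8),(340.1,259.9)]: print(onz('top',p,.048))
m=(hsv[:,:,0]>105)&(hsv[:,:,0]<125)&(hsv[:,:,1]>150); m=m.astype(np.uint8); m[:150]=0;m[190:]=0;m[:,:235]=0;m[:,280:]=0
yy,xx=np.nonzero(m);P=np.array([onz('top',(a,b),.032)[:2] for a,b in zip(xx,yy)]).astype(np.float32)
print('block',cv2.minAreaRect(P))
# tray corners (b_ a_top 1.5x)
for c in [(181,267),(274,265),(275,345),(181,346)]: print('tray',onz('top',(c[0]/1.5,c[1]/1.5),.012))
E
```

```text
[ 0.54983889 -0.03131102  0.14261244] 8.171091049564913 [-0.8 -0.   0.4  0.6  0.  -0.9 -0.8 -0.7 -1.6  0.3  0.2 -0.9]
(np.float64(368.271186440678), np.float64(191.20338983050848)) 118 [ 0.51367926 -0.37693117  0.048     ] 10.862780491200215
(np.float64(322.7967479674797), np.float64(218.5609756097561)) 123 [ 0.43083645 -0.23270765  0.048     ] 11.090536506409418
(np.float64(345.09322033898303), np.float64(220.89830508474577)) 118 [ 0.42252092 -0.30185034  0.048     ] 10.862780491200215
[ 0.42036487 -0.36296114  0.024     ]
[ 0.51507491 -0.29061716  0.06      ]
[ 0.29574893 -0.17493751  0.048     ]
[ 0.30274356 -0.28300909  0.048     ]
block ((0.5920252799987793, -0.0331580750644207), (0.08761261403560638, 0.042542148381471634), 14.19067668914795)
tray [0.56915718 0.39917355 0.012     ]
tray [0.57068011 0.20351014 0.012     ]
tray [0.40191736 0.20265796 0.012     ]
tray [0.40298969 0.39909038 0.012     ]
```

```bash
cat >> h.py <<'E'
CASE=np.array([.550,-.0315,.1426])
def c2w(x,y,z):
    c,s=np.cos(CASE[2]),np.sin(CASE[2]); return np.array([CASE[0]+c*x-s*y,CASE[1]+s*x+c*y,z])
def go(p,yaw=None,pitch=0.):
    """shift/turn to TCP p, tool down tilted; yaw = world angle of the jaw axis (deg, mod 180); pitch(deg): fingers tips tilt toward world dir yaw-90.. """
    p0,M=axes(); print('at',np.round(p0,4),'jaw',round(np.degrees(np.arctan2(M[1,1],M[0,1])),1),'x',np.round(M[:,0],3))
    print('shift',np.round(M.T@(np.array(p)-p0),4))
    if yaw is not None:
        best=None
        for k in(0,180):
            a=np.radians(yaw+k); y=np.array([np.cos(a),np.sin(a),0]); x=np.array([0,0,-1.]); z=np.cross(x,y)
            if pitch: 
                r=R.from_rotvec(y*np.radians(pitch)).as_matrix(); x=r@x; z=r@z
            T=np.stack([x,y,z],1); rv=R.from_matrix(M.T@T).as_rotvec(degrees=True)/5
            print('turn',np.round(rv,2))
    s=st();print('F',np.round(s['contact_force'],1),'w',round(s['width'],4),'t',round(s['clock'],2),'j',np.round(s['joints'],2))
E
python3 - <<'E'
from h import *
go([.592,-.033,.26],14.2+90)
go([.592,-.033,.26],8.2)
E
```

```text
at [0.2296 0.5543 0.2313] jaw -112.5 x [-0. -0. -1.]
shift [-0.0287  0.4039 -0.5596]
turn [28.66 -0.   -0.  ]
turn [-7.34  0.   -0.  ]
F [-0.4 -0.3 -0.7] w 0.0858 t 1.55 j [ 1.51  0.04  0.08 -0.   -1.62 -0.33]
at [0.2296 0.5543 0.2313] jaw -112.5 x [-0. -0. -1.]
shift [-0.0287  0.4039 -0.5596]
turn [-24.14   0.    -0.  ]
turn [11.86 -0.   -0.  ]
F [-0.4 -0.3 -0.7] w 0.0858 t 1.55 j [ 1.51  0.04  0.08 -0.   -1.62 -0.33]
```

```bash
python3 -m creep '[[[-0.03,0.2,-0.28],[-3.7,0,0]],[[-0.03,0.2,-0.28],[-3.7,0,0]],[[-0.03,0.2,-0.28],[-3.7,0,0]],[[-0.03,0.2,-0.28],[-3.7,0,0]],[[-0.03,0.2,-0.28],[-3.7,0,0]],[[-0.03,0.2,-0.28],[-3.7,0,0]],[[-0.03,0.2,-0.28],[-3.7,0,0]],[[-0.03,0.2,-0.28],[-3.7,0,0]]]' 1
python3 - <<'E'
from h import *
go([.592,-.033,.26],14.2+90)
E
```

```text
clock: 2.22
position: [0.4059, 0.2707, 0.2609]
tcp_rot: [0.707, -0.024, -0.706, -0.025]
contact_force: [1.3, 0.8, 0.5]
width: 0.0856
at [0.4059 0.2707 0.2609] jaw -94.0 x [ 0.001  0.001 -1.   ]
shift [ 0.0007  0.2901 -0.2067]
turn [3.237e+01 1.000e-02 1.000e-02]
turn [-3.63 -0.01  0.01]
F [1.3 0.8 0.5] w 0.0856 t 2.22 j [ 1.   -0.26 -0.13  0.   -1.69  0.5 ]
```

```bash
python3 -m creep '[[[0,0.29,-0.207],[-3.63,0,0]],[[0,0.29,-0.207],[-3.63,0,0]],[[0,0.29,-0.207],[-3.63,0,0]],[[0,0.29,-0.207],[-3.63,0,0]],[[0,0.29,-0.207],[-3.63,0,0]],[[0,0.29,-0.207],[-3.63,0,0]],[[0,0.29,-0.207],[-3.63,0,0]],[[0,0.29,-0.207],[-3.63,0,0]]]' 1
python3 -m creep '[[[0,0.0,0],[0,0,0]]]' 1
python3 - <<'E'
from h import *
go([.592,-.033,.05],14.2+90)
save('top','c_top.png',(130,90,402,300),2.8)
E
```

```text
clock: 2.88
position: [0.5739, -0.0031, 0.2605]
tcp_rot: [0.702, 0.087, -0.701, 0.087]
contact_force: [0.7, 1.2, 0.4]
width: 0.0855
clock: 2.97
position: [0.5749, -0.0067, 0.2588]
tcp_rot: [-0.701, -0.084, 0.703, -0.086]
contact_force: [-0.6, 1.4, -0.3]
width: 0.0852
at [ 0.5749 -0.0067  0.2588] jaw -76.2 x [-0.002 -0.002 -1.   ]
shift [ 0.2088  0.0293 -0.0109]
turn [ 3.592e+01 -3.000e-02 -5.000e-02]
turn [-0.08  0.03 -0.02]
F [-0.6  1.4 -0.3] w 0.0852 t 2.97 j [ 0.34 -0.02  0.07  0.   -1.67  1.47]
```

View pics/c_top.png

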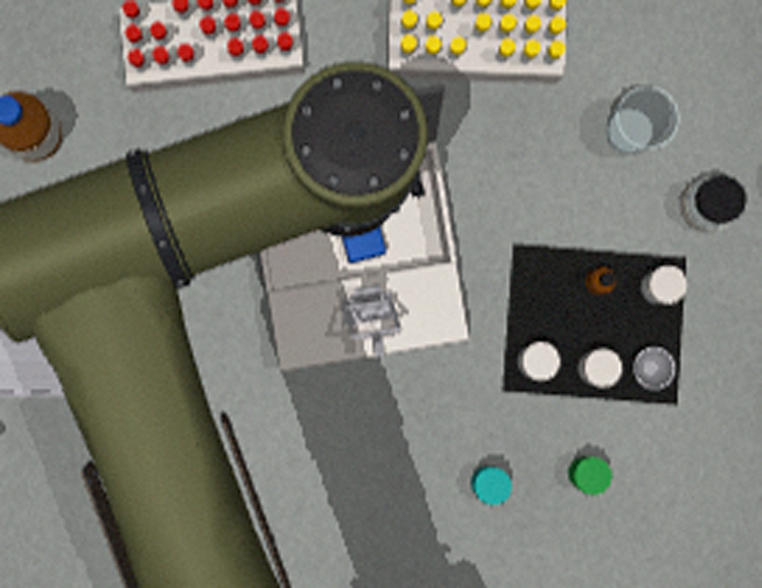

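```bash
python3 -m creep '[[[0,0.029,-0.011],[0,0,0]],[[0.04,0.029,-0.011],[0,0,0]],[[0.209,0.029,-0.011],[0,0,0]],[[0.209,0.029,-0.011],[0,0,0]],[[0.209,0.029,-0.011],[0,0,0]],[[0.209,0.029,-0.011],[0,0,0]],[[0.209,0.029,-0.011],[0,0,0]],[[0.209,0.029,-0.011],[0,0,0]]]' 1
python3 -m creep '[[[0,0.0,0],[0,0,0]]]' 1
python3 - <<'E'
from h import *
go([.592,-.033,.006],14.2+90)
save('scene','d_scene.png',(150,130,360,290),3.6)
E
```

```text
clock: 3.68
position: [0.5894, -0.0263, 0.0497]
tcp_rot: [-0.7, -0.087, 0.703, -0.088]
contact_force: [-0.1, -0.1, 1.1]
width: 0.0853
clock: 3.77
position: [0.5924, -0.0261, 0.0545]
tcp_rot: [0.703, 0.087, -0.7, 0.088]
contact_force: [0.5, 0.4, 0.9]
width: 0.0857
at [ 0.5924 -0.0261  0.0545] jaw -75.8 x [ 0.004 -0.001 -1.   ]
shift [0.0485 0.0065 0.0023]
turn [-3.6e+01  3.0e-02 -6.0e-02]
turn [ 0.   -0.04 -0.02]
F [0.5 0.4 0.9] w 0.0857 t 3.77 j [ 0.29  0.07 -0.21  0.   -1.29  1.52]
```

View pics/d_scene.png

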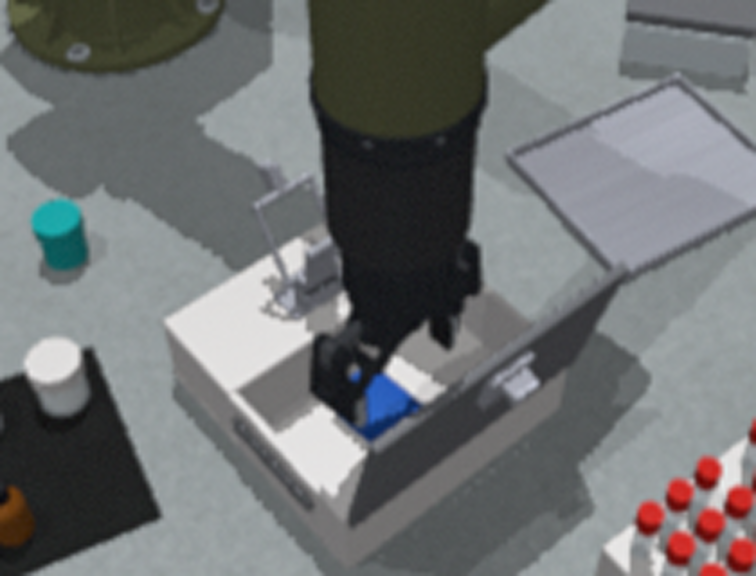

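```bash
python3 - <<'E'
from h import *
for i in range(5):
    print(np.round(st()['position'],4),np.round(st()['joints'],4)); get_image('top')
E
```

```text
[ 0.5931 -0.026   0.0554] [ 0.2945  0.0694 -0.2079  0.0018 -1.2882  1.5236]
[ 0.5932 -0.026   0.0555] [ 2.9440e-01  6.9100e-02 -2.0790e-01  1.4000e-03 -1.2878e+00  1.5237e+00]
[ 0.593  -0.026   0.0551] [ 2.9420e-01  6.9300e-02 -2.0840e-01  1.0000e-03 -1.2876e+00  1.5237e+00]
[ 0.5926 -0.0261  0.0545] [ 2.9410e-01  6.9600e-02 -2.0910e-01  6.0000e-04 -1.2873e+00  1.5237e+00]
[ 0.5922 -0.0262  0.0538] [ 2.9400e-01  7.0000e-02 -2.1000e-01  4.0000e-04 -1.2872e+00  1.5237e+00]
```

```bash
python3 -m creep '[[[0,0.007,0.0],[0,0,0]],[[0.025,0.007,0],[0,0,0]],[[0.048,0.007,0.001],[0,0,0]],[[0.048,0.007,0.001],[0,0,0]],[[0.048,0.007,0.001],[0,0,0]]]' 1
python3 - <<'E'
from h import *
go([.592,-.033,.006],14.2+90)
E
```

```text
clock: 4.48
position: [0.5909, -0.0343, 0.0025]
tcp_rot: [-0.701, -0.087, 0.703, -0.087]
contact_force: [-1.1, 0.7, 0.5]
width: 0.0852
at [ 0.5909 -0.0343  0.0025] jaw -75.9 x [-0.003 -0.001 -1.   ]
shift [-0.0035 -0.001  -0.0014]
turn [ 3.599e+01 -1.000e-02 -5.000e-02]
turn [-0.01  0.03 -0.01]
F [-1.1  0.7  0.5] w 0.0852 t 4.48 j [ 0.28  0.12 -0.26  0.   -1.2   1.54]
```

```bash
python3 -m creep '[[[-0.002,0.0,0.0],[0,0,0]],[[-0.002,0,0],[0,0,0]],[[-0.002,0,0],[0,0,0]],[[-0.002,0,0],[0,0,0]],[[-0.002,0,0],[0,0,0]],[[-0.002,0,0],[0,0,0]],[[-0.002,0,0],[0,0,0]],[[-0.002,0,0],[0,0,0]]]' 0
python3 -m creep '[[[-0.03,0.0,0.0],[0,0,0]],[[-0.06,0,0],[0,0,0]],[[-0.1,0,0],[0,0,0]],[[-0.14,0,0],[0,0,0]],[[-0.17,0,0],[0,0,0]],[[-0.17,0,0],[0,0,0]],[[-0.17,0,0],[0,0,0]]]'
python3 - <<'E'
from h import *
go([.485,.301,.18],90)
save('scene','e_scene.png',(150,100,360,260),3.6)
E
```

```text
clock: 5.15
position: [0.5928, -0.0333, 0.0072]
tcp_rot: [0.703, 0.087, -0.701, 0.087]
contact_force: [-1.3, 1.3, 5.8]
width: 0.0428
clock: 5.73
position: [0.5924, -0.0332, 0.1771]
tcp_rot: [0.703, 0.087, -0.7, 0.087]
contact_force: [-0.7, 0.3, -3.9]
width: 0.0427
at [ 0.5924 -0.0332  0.1771] jaw -75.9 x [ 0.003  0.001 -1.   ]
shift [-0.0028 -0.3503  0.0224]
turn [-3.317e+01 -1.000e-02 -6.000e-02]
turn [ 2.83 -0.04  0.01]
F [-0.7  0.3 -3.9] w 0.0427 t 5.73 j [ 0.28  0.02 -0.03 -0.   -1.51  1.54]
```

View pics/e_scene.png

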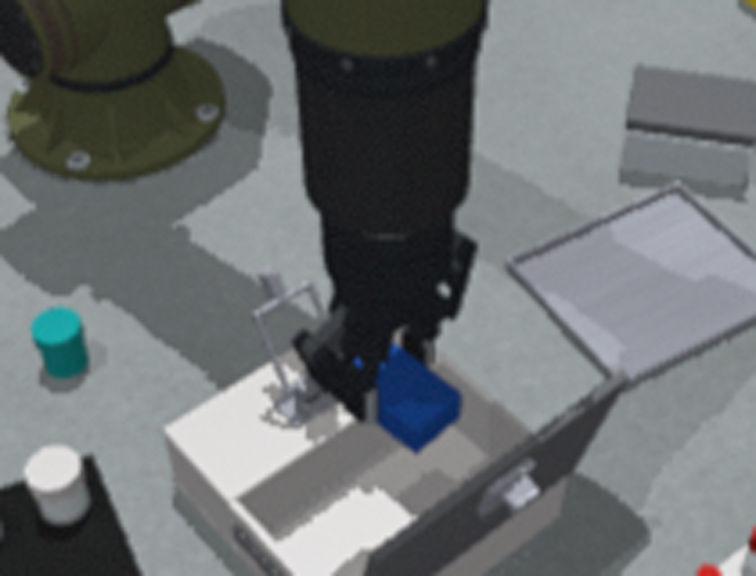

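```bash
python3 -m creep '[[[0,-0.02,0],[0,0,0]],[[0,-0.06,0],[0.8,0,0]],[[0,-0.1,0.006],[1.4,0,0]],[[0,-0.14,0.01],[2,0,0]],[[0,-0.18,0.014],[2.8,0,0]],[[0,-0.22,0.018],[2.8,0,0]],[[0,-0.26,0.022],[2.8,0,0]],[[0,-0.3,0.022],[2.8,0,0]]]'
python3 -m creep '[[[0,-0.02,0],[0,0,0]],[[0,-0.02,0],[0,0,0]],[[0,-0.02,0],[0,0,0]],[[0,-0.02,0],[0,0,0]]]'
python3 - <<'E'
from h import *
go([.486,.301,.04],90)
E
```

```text
clock: 6.45
position: [0.4948, 0.2532, 0.1728]
tcp_rot: [-0.706, -0.0, 0.708, -0.002]
contact_force: [1.6, 0.4, -1.9]
width: 0.0429
clock: 6.78
position: [0.4964, 0.2713, 0.1733]
tcp_rot: [-0.706, -0.0, 0.708, -0.002]
contact_force: [0.3, -0.8, -2.8]
width: 0.0429
at [0.4964 0.2713 0.1733] jaw -89.9 x [-0.003 -0.002 -1.   ]
shift [ 0.1332 -0.03    0.01  ]
turn [-35.97   0.04   0.05]
turn [ 0.03  0.03 -0.03]
F [ 0.3 -0.8 -2.8] w 0.0429 t 6.78 j [ 0.85 -0.05 -0.11 -0.   -1.51  0.72]
```

```bash
python3 -m creep '[[[0.02,-0.03,0.01],[0,0,0]],[[0.06,-0.03,0.01],[0,0,0]],[[0.1,-0.03,0.01],[0,0,0]],[[0.13,-0.03,0.01],[0,0,0]],[[0.13,-0.03,0.01],[0,0,0]],[[0.13,-0.03,0.01],[0,0,0]]]'
python3 - <<'E'
from h import *
go([.486,.301,.008],90)
E
```

```text
clock: 7.28
position: [0.4866, 0.2999, 0.0439]
tcp_rot: [-0.706, 0.001, 0.708, -0.002]
contact_force: [-0.2, -0.3, -1.7]
width: 0.0429
at [0.4866 0.2999 0.0439] jaw -89.9 x [-0.002 -0.004 -1.   ]
shift [ 0.0359 -0.0012  0.0006]
turn [-35.99   0.07   0.04]
turn [ 0.01  0.03 -0.04]
F [-0.2 -0.3 -1.7] w 0.0429 t 7.28 j [ 0.9   0.03 -0.27  0.   -1.28  0.67]
```

```bash
python3 -m creep '[[[0.015,0,0],[0,0,0]],[[0.025,0,0],[0,0,0]],[[0.032,0,0],[0,0,0]],[[0.035,0,0],[0,0,0]],[[0.036,0,0],[0,0,0]],[[0.036,0,0],[0,0,0]],[[0.036,0,0],[0,0,0]]]'
python3 - <<'E'
from h import *
go([.486,.301,.008],90)
E
```

```text
clock: 7.87
position: [0.4873, 0.3022, 0.0101]
tcp_rot: [0.707, 0.001, -0.707, 0.001]
contact_force: [-0.5, -0.8, -2.8]
width: 0.0428
at [0.4873 0.3022 0.0101] jaw -89.8 x [ 0.001  0.001 -1.   ]
shift [0.0021 0.0012 0.0013]
turn [-3.597e+01 -1.000e-02 -2.000e-02]
turn [ 0.03 -0.01  0.01]
F [-0.5 -0.8 -2.8] w 0.0428 t 7.87 j [ 0.91  0.06 -0.31  0.   -1.21  0.67]
```

```bash
python3 -m creep '[[[0.002,0,0],[0,0,0]],[[0.004,0,0],[0,0,0]],[[0.004,0,0],[0,0,0]],[[0.004,0,0],[0,0,0]]]'
python3 -m creep '[[[0,0,0],[0,0,0]],[[0,0,0],[0,0,0]],[[0,0,0],[0,0,0]],[[0,0,0],[0,0,0]],[[-0.02,0,0],[0,0,0]],[[-0.06,0,0],[0,0,0]],[[-0.1,0,0],[0,0,0]],[[-0.14,0,0],[0,0,0]]]' 1
python3 -m creep '[[[-0.04,0,0],[0,0,0]],[[-0.08,0,0],[0,0,0]],[[-0.1,0,0],[0,0,0]],[[-0.1,0,0],[0,0,0]]]'
python3 - <<'E'
from h import *
go([.43,-.233,.23],8.2)
save('top','f_top.png',(90,90,402,300),2.4)
E
```

```text
clock: 8.2
position: [0.4874, 0.3024, 0.0062]
tcp_rot: [0.708, 0.001, -0.707, 0.001]
contact_force: [-1.3, 1.1, 2.4]
width: 0.043
clock: 8.87
position: [0.4867, 0.3015, 0.1467]
tcp_rot: [-0.707, -0.001, 0.707, -0.001]
contact_force: [0.4, -0.3, 0.9]
width: 0.0854
clock: 9.2
position: [0.4886, 0.3026, 0.2522]
tcp_rot: [0.71, 0.003, -0.704, -0.001]
contact_force: [1.0, 0.6, 0.5]
width: 0.0851
at [0.4886 0.3026 0.2522] jaw -89.9 x [ 0.008  0.006 -1.   ]
shift [0.0185 0.5356 0.06  ]
turn [-19.61  -0.13  -0.03]
turn [16.39 -0.03  0.12]
F [1.  0.6 0.5] w 0.0851 t 9.2 j [ 0.91 -0.03  0.05  0.   -1.64  0.67]
```

View pics/f_top.png

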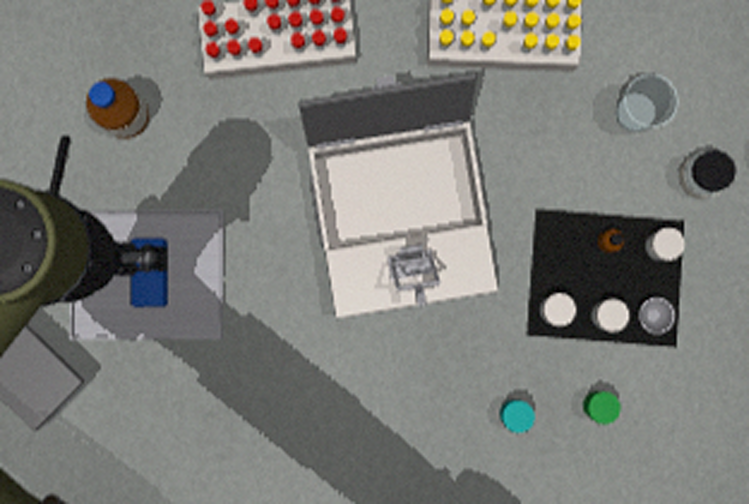

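```bash
python3 -m creep '[[[0,0.02,0],[0.8,0,0]],[[0,0.06,0.005],[2,0,0]],[[0,0.1,0.01],[3.4,0,0]],[[0,0.14,0.015],[4.8,0,0]],[[0,0.18,0.02],[6.2,0,0]],[[0,0.22,0.025],[7.6,0,0]],[[0,0.26,0.03],[9,0,0]],[[0,0.3,0.035],[10.4,0,0]]]' 1
python3 - <<'E'
from h import *
go([.431,-.233,.2],8.2)
E
```

```text
clock: 9.92
position: [0.4516, 0.0002, 0.2441]
tcp_rot: [-0.635, 0.311, 0.635, 0.311]
contact_force: [1.4, -0.9, 0.7]
width: 0.0853
at [4.516e-01 2.000e-04 2.441e-01] jaw -142.2 x [-0.001 -0.    -1.   ]
shift [ 0.0442  0.1593 -0.1716]
turn [-3.007e+01  2.000e-02  0.000e+00]
turn [ 5.93  0.   -0.01]
F [ 1.4 -0.9  0.7] w 0.0853 t 9.92 j [ 0.45 -0.36 -0.25 -0.   -1.69  0.21]
```

```bash
python3 -m creep '[[[0,0.028,-0.03],[1.4,0,0]],[[0,0.055,-0.06],[2.8,0,0]],[[0,0.085,-0.09],[4.2,0,0]],[[0.01,0.11,-0.12],[5.6,0,0]],[[0.025,0.14,-0.15],[5.9,0,0]],[[0.04,0.159,-0.172],[5.9,0,0]],[[0.044,0.159,-0.172],[5.9,0,0]],[[0.044,0.159,-0.172],[5.9,0,0]]]' 1
python3 - <<'E'
from h import *
save('scene','g_scene.png',(60,130,270,290),3.6)
for n in['pot1']:
  for c in('top','scene'): print(c,[(np.round(d['point'],1).tolist(),round(d['p'],2)) for d in search_frame(c,n)][:8])
go([.431,-.233,.1],8.2)
E
```

```text
clock: 10.58
position: [0.4322, -0.2327, 0.198]
tcp_rot: [-0.534, 0.463, 0.537, 0.461]
contact_force: [0.2, -0.7, 0.7]
width: 0.0855
top [([340.6, 258.7], 0.74), ([345.9, 222.9], 0.61), ([366.1, 189.8], 0.59), ([304.9, 259.6], 0.44)]
scene [([126.1, 281.1], 0.93), ([164.4, 232.0], 0.84), ([139.2, 243.3], 0.71), ([166.7, 195.6], 0.7), ([131.5, 210.8], 0.59)]
at [ 0.4341 -0.231   0.2015] jaw -171.3 x [ 0. -0. -1.]
shift [ 0.1015  0.0034 -0.0014]
turn [-3.59e+01 -0.00e+00 -1.00e-02]
turn [ 0.1 -0.   0. ]
F [-0.3  1.  -0.4] w 0.0852 t 10.73 j [-0.08 -0.25 -0.24  0.   -1.58  0.23]
```

View pics/g_scene.png

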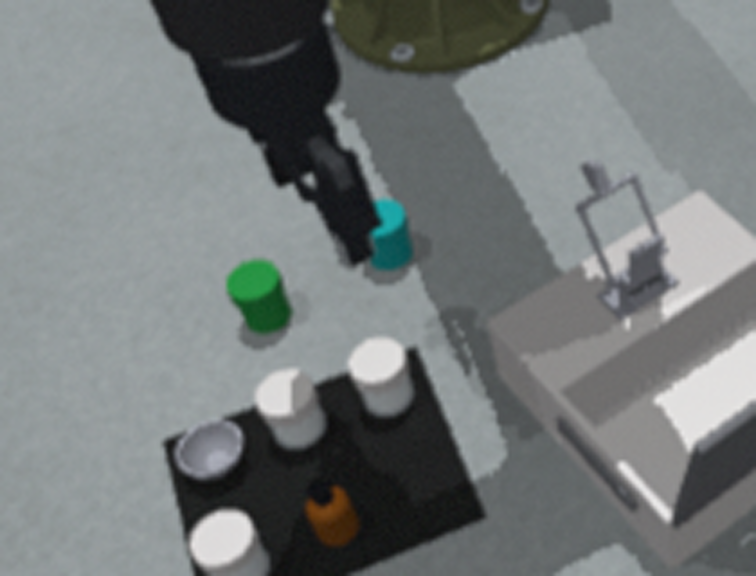

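```bash
python3 -m creep '[[[0.02,0.003,-0.002],[0,0,0]],[[0.06,0.003,-0.002],[0,0,0]],[[0.1,0.003,-0.002],[0,0,0]],[[0.13,0.003,-0.002],[0,0,0]],[[0.13,0.003,-0.002],[0,0,0]],[[0.13,0.003,-0.002],[0,0,0]],[[0.13,0.003,-0.002],[0,0,0]]]' 1
python3 - <<'E'
from h import *
go([.431,-.233,.01],8.2)
E
```

```text
clock: 11.32
position: [0.4329, -0.234, 0.0744]
tcp_rot: [0.538, -0.46, -0.535, -0.461]
contact_force: [0.5, -0.4, -0.7]
width: 0.0854
at [ 0.4329 -0.234   0.0744] jaw -171.3 x [ 0.004 -0.002 -1.   ]
shift [0.0644 0.002  0.0015]
turn [-35.89  -0.06  -0.04]
turn [ 0.11 -0.03  0.04]
F [ 0.5 -0.4 -0.7] w 0.0854 t 11.32 j [-0.08 -0.22 -0.45  0.   -1.34  0.24]
```

```bash
python3 -m creep '[[[0.02,0.002,0.001],[0,0,0]],[[0.045,0.002,0.001],[0,0,0]],[[0.06,0.002,0.001],[0,0,0]],[[0.063,0.002,0.001],[0,0,0]],[[0.063,0.002,0.001],[0,0,0]],[[0.063,0.002,0.001],[0,0,0]]]' 1
python3 -m creep '[[[0,0,0],[0,0,0]],[[0,0,0],[0,0,0]],[[0,0,0],[0,0,0]],[[0,0,0],[0,0,0]],[[0,0,0],[0,0,0]],[[0,0,0],[0,0,0]],[[0,0,0],[0,0,0]]]' 0
python3 -m creep '[[[-0.02,0,0],[0,0,0]],[[-0.05,0,0],[0,0,0]],[[-0.09,0,0],[0,0,0]],[[-0.12,0,0],[0,0,0]],[[-0.12,0,0],[0,0,0]],[[-0.12,0,0],[0,0,0]]]' 0
python3 - <<'E'
from h import *
print(c2w(.041,.06,.15),c2w(.041,.0,.15),c2w(.041,-.06,.15))
go(c2w(.041,.06,.15),8.2)
E
```

```text
clock: 11.82
position: [0.4308, -0.2337, 0.011]
tcp_rot: [0.538, -0.46, -0.535, -0.461]
contact_force: [0.9, 0.9, 0.2]
width: 0.0851
clock: 12.4
position: [0.4298, -0.2336, 0.0093]
tcp_rot: [0.537, -0.461, -0.536, -0.461]
contact_force: [-0.5, 1.2, 5.9]
width: 0.0408
clock: 12.9
position: [0.4299, -0.2334, 0.1298]
tcp_rot: [0.537, -0.46, -0.535, -0.462]
contact_force: [-0.2, -0.7, -1.3]
width: 0.0409
[0.58205681 0.0337178  0.15      ] [ 0.59058384 -0.02567319  0.15      ] [ 0.59911088 -0.08506418  0.15      ]
at [ 0.4299 -0.2334  0.1298] jaw -171.4 x [ 0.003 -0.    -1.   ]
shift [-0.0197 -0.1906  0.2412]
turn [-3.591e+01 -6.000e-02 -1.000e-02]
turn [ 0.09 -0.01  0.04]
F [-0.2 -0.7 -1.3] w 0.0409 t 12.9 j [-0.08 -0.25 -0.37 -0.   -1.45  0.23]
```

```bash
python3 -m creep '[[[-0.02,-0.03,0.02],[0,0,0]],[[-0.04,-0.06,0.04],[0,0,0]],[[-0.04,-0.09,0.06],[0,0,0]],[[-0.04,-0.12,0.08],[0,0,0]],[[-0.04,-0.15,0.1],[0,0,0]],[[-0.04,-0.18,0.125],[0,0,0]],[[-0.04,-0.19,0.16],[0,0,0]],[[-0.04,-0.19,0.19],[0,0,0]]]'
python3 -m creep '[[[0,0,0.03],[0,0,0]],[[0,0,0.051],[0,0,0]],[[0,0,0.051],[0,0,0]],[[0,0,0.051],[0,0,0]],[[0,0,0.051],[0,0,0]]]'
python3 - <<'E'
from h import *
go(c2w(.041,.06,.08),8.2)
E
```

```text
clock: 13.57
position: [0.5886, -0.0148, 0.1642]
tcp_rot: [-0.535, 0.463, 0.538, 0.459]
contact_force: [-0.5, 0.1, -1.2]
width: 0.0406
clock: 13.98
position: [0.5802, 0.0332, 0.1668]
tcp_rot: [-0.536, 0.462, 0.537, 0.46]
contact_force: [-0.1, -0.1, -1.2]
width: 0.0406
at [0.5802 0.0332 0.1668] jaw -171.3 x [-0.002 -0.001 -1.   ]
shift [ 0.0868 -0.0021  0.0003]
turn [-3.591e+01  4.000e-02 -1.000e-02]
turn [ 0.09 -0.   -0.03]
F [-0.1 -0.1 -1.2] w 0.0406 t 13.98 j [ 0.4  -0.01 -0.08 -0.   -1.5  -0.25]
```

```bash
python3 -m creep '[[[0.02,-0.001,0],[0,0,0]],[[0.06,-0.001,0],[0,0,0]],[[0.1,-0.001,0],[0,0,0]],[[0.12,-0.001,0],[0,0,0]],[[0.13,-0.001,0],[0,0,0]],[[0.13,-0.001,0],[0,0,0]],[[0.13,-0.001,0],[0,0,0]]]'
python3 - <<'E'
from h import *
go(c2w(.041,.06,.012),8.2)
E
```

```text
clock: 14.57
position: [0.5823, 0.0329, 0.0392]
tcp_rot: [0.537, -0.461, -0.536, -0.461]
contact_force: [-0.0, 1.2, -0.2]
width: 0.0408
at [0.5823 0.0329 0.0392] jaw -171.4 x [ 0.001 -0.001 -1.   ]
shift [0.0272 0.0002 0.0009]
turn [-3.592e+01 -1.000e-02 -2.000e-02]
turn [ 0.08 -0.01  0.01]
F [-0.   1.2 -0.2] w 0.0408 t 14.57 j [ 0.4   0.06 -0.25  0.   -1.26 -0.25]
```

```bash
python3 -m creep '[[[0.012,0,0],[0,0,0]],[[0.02,0,0],[0,0,0]],[[0.025,0,0],[0,0,0]],[[0.028,0,0],[0,0,0]],[[0.028,0,0],[0,0,0]],[[0.028,0,0],[0,0,0]]]'
python3 -m creep '[[[0,0,0],[0,0,0]],[[0,0,0],[0,0,0]],[[0,0,0],[0,0,0]],[[-0.002,0,0],[0,0,0]],[[-0.02,0,0],[0,0,0]],[[-0.06,0,0],[0,0,0]],[[-0.1,0,0],[0,0,0]],[[-0.14,0,0],[0,0,0]]]' 0.7
python3 -m creep '[[[-0.02,0,-0.03],[0,0,0]],[[-0.04,0,-0.07],[0,0,0]],[[-0.04,0.02,-0.1],[0,0,0]],[[-0.04,0.04,-0.13],[0,0,0]],[[-0.04,0.07,-0.16],[0,0,0]],[[-0.04,0.1,-0.19],[0,0,0]],[[-0.04,0.13,-0.22],[0,0,0]],[[-0.04,0.15,-0.25],[0,0,0]]]' 1
python3 - <<'E'
from h import *
go([.4225,-.302,.12],8.2)
save('scene','i_scene.png',(60,130,300,290),3.3)
save('top','i_top.png',(190,90,402,260),3.3)
E
```

```text
clock: 15.07
position: [0.582, 0.0337, 0.0114]
tcp_rot: [0.537, -0.461, -0.536, -0.461]
contact_force: [-4.0, 0.3, 5.0]
width: 0.041
clock: 15.73
position: [0.5813, 0.0334, 0.1514]
tcp_rot: [-0.536, 0.461, 0.536, 0.461]
contact_force: [1.2, 0.1, 0.0]
width: 0.0592
clock: 16.4
position: [0.4693, -0.2373, 0.1907]
tcp_rot: [0.537, -0.461, -0.536, -0.461]
contact_force: [1.6, -0.8, 0.8]
width: 0.0854
at [ 0.4693 -0.2373  0.1907] jaw -171.3 x [ 0.001 -0.    -1.   ]
shift [ 0.0707  0.0561 -0.0569]
turn [-3.591e+01 -2.000e-02 -1.000e-02]
turn [ 0.09 -0.    0.01]
F [ 1.6 -0.8  0.8] w 0.0854 t 16.4 j [-0.09 -0.16 -0.18  0.   -1.55  0.24]
```

View pics/i_scene.png

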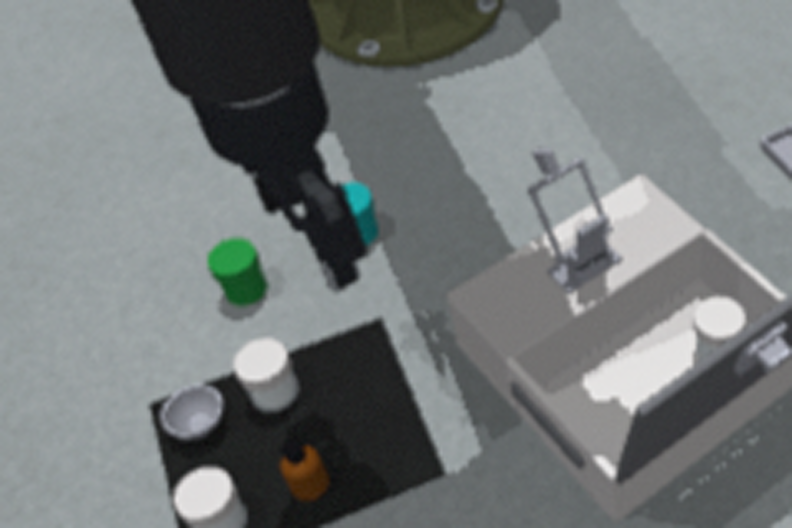

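View pics/i_top.png

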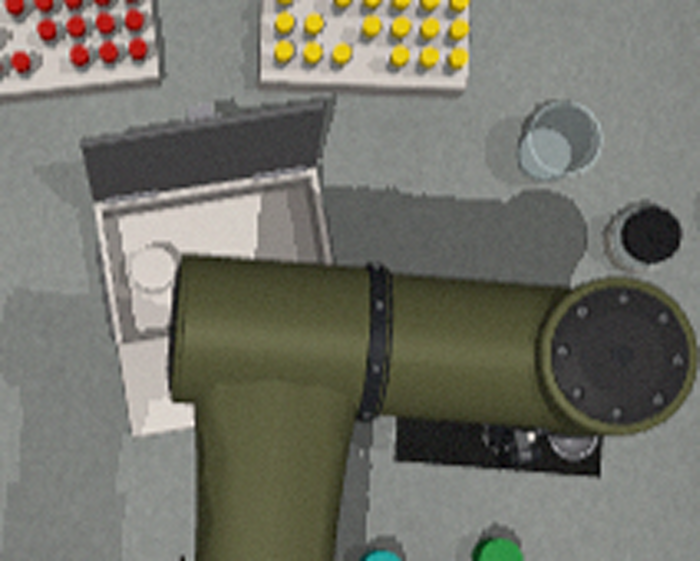

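```bash
python3 -m creep '[[[0,0.03,-0.03],[0,0,0]],[[0,0.056,-0.057],[0,0,0]],[[0.02,0.056,-0.057],[0,0,0]],[[0.06,0.056,-0.057],[0,0,0]],[[0.1,0.056,-0.057],[0,0,0]],[[0.12,0.056,-0.057],[0,0,0]],[[0.12,0.056,-0.057],[0,0,0]],[[0.12,0.056,-0.057],[0,0,0]]]' 1
python3 - <<'E'
from h import *
save('scene','j_scene.png',(60,130,300,290),3.3)
go([.4225,-.302,.01],8.2)
E
```

```text
clock: 17.17
position: [0.4239, -0.3008, 0.07]
tcp_rot: [-0.536, 0.461, 0.537, 0.46]
contact_force: [0.4, -0.2, 1.3]
width: 0.0854
at [ 0.4251 -0.3012  0.0719] jaw -171.3 x [ 0.001 -0.002 -1.   ]
shift [ 0.0619  0.0027 -0.0003]
turn [-3.59e+01 -2.00e-02 -3.00e-02]
turn [ 0.1  -0.02  0.01]
F [0.1 0.1 1.3] w 0.0851 t 17.22 j [-0.23 -0.13 -0.38  0.   -1.33  0.38]
```

View pics/j_scene.png

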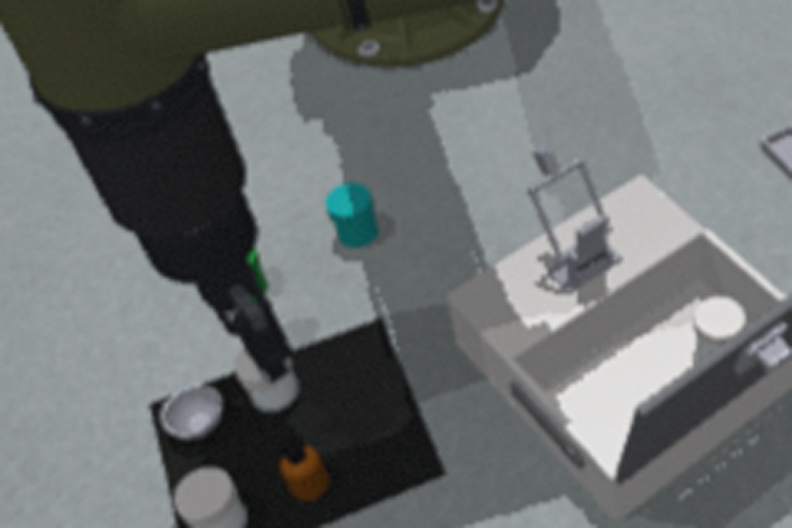

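```bash
python3 -m creep '[[[0.02,0.002,0],[0,0,0]],[[0.045,0.002,0],[0,0,0]],[[0.058,0.002,0],[0,0,0]],[[0.061,0.002,0],[0,0,0]],[[0.061,0.002,0],[0,0,0]],[[0.061,0.002,0],[0,0,0]]]' 1
python3 -m creep '[[[0,0,0],[0,0,0]],[[0,0,0],[0,0,0]],[[0,0,0],[0,0,0]],[[0,0,0],[0,0,0]],[[0,0,0],[0,0,0]],[[0,0,0],[0,0,0]],[[0,0,0],[0,0,0]]]' 0
python3 -m creep '[[[-0.02,0,0],[0,0,0]],[[-0.05,0,0],[0,0,0]],[[-0.09,0,0],[0,0,0]],[[-0.13,0,0],[0,0,0]],[[-0.16,0,0],[0,0,0]],[[-0.16,0,0],[0,0,0]]]' 0
python3 - <<'E'
from h import *
go(c2w(.041,.0,.17),8.2)
E
```

```text
clock: 17.72
position: [0.4237, -0.3017, 0.0118]
tcp_rot: [0.538, -0.461, -0.535, -0.461]
contact_force: [-0.1, -0.5, 0.8]
width: 0.0855
clock: 18.3
position: [0.4228, -0.3015, 0.0103]
tcp_rot: [0.537, -0.461, -0.536, -0.461]
contact_force: [0.7, 0.3, 6.5]
width: 0.0406
clock: 18.8
position: [0.4243, -0.3027, 0.1768]
tcp_rot: [0.54, -0.46, -0.533, -0.462]
contact_force: [1.0, -0.1, 1.2]
width: 0.0408
at [ 0.4243 -0.3027  0.1768] jaw -171.3 x [ 0.009 -0.005 -1.   ]
shift [ 0.0069 -0.206   0.2489]
turn [-35.91  -0.15  -0.12]
turn [ 0.09 -0.07  0.1 ]
F [ 1.  -0.1  1.2] w 0.0408 t 18.8 j [-0.23 -0.18 -0.23  0.   -1.52  0.38]
```

```bash
python3 -m creep '[[[0,-0.03,0.02],[0,0,0]],[[0,-0.06,0.04],[0,0,0]],[[0,-0.09,0.06],[0,0,0]],[[0,-0.12,0.085],[0,0,0]],[[0,-0.15,0.11],[0,0,0]],[[0,-0.18,0.14],[0,0,0]],[[0,-0.2,0.17],[0,0,0]],[[0,-0.206,0.205],[0,0,0]]]'
python3 -m creep '[[[0,0,0.03],[0,0,0]],[[0,0,0.044],[0,0,0]],[[0.02,0,0.044],[0,0,0]],[[0.05,0,0.044],[0,0,0]],[[0.08,0,0.044],[0,0,0]],[[0.1,0,0.044],[0,0,0]],[[0.1,0,0.044],[0,0,0]],[[0.1,0,0.044],[0,0,0]]]'
python3 - <<'E'
from h import *
go(c2w(.041,.0,.0125),8.2)
E
```

```text
clock: 19.47
position: [0.5961, -0.0657, 0.1666]
tcp_rot: [-0.535, 0.462, 0.537, 0.46]
contact_force: [-0.6, 0.8, -0.9]
width: 0.0409
clock: 20.13
position: [0.5875, -0.0246, 0.0681]
tcp_rot: [-0.536, 0.462, 0.537, 0.46]
contact_force: [-0.5, -0.2, 0.3]
width: 0.0408
at [ 0.5875 -0.0246  0.0681] jaw -171.4 x [-0.003 -0.001 -1.   ]
shift [ 0.0556 -0.003  -0.0014]
turn [-3.591e+01  6.000e-02 -1.000e-02]
turn [ 0.09 -0.01 -0.04]
F [-0.5 -0.2  0.3] w 0.0408 t 20.13 j [ 0.3   0.05 -0.2   0.   -1.32 -0.15]
```

```bash
python3 -m creep '[[[0.02,-0.002,-0.001],[0,0,0]],[[0.035,-0.002,-0.001],[0,0,0]],[[0.045,-0.002,-0.001],[0,0,0]],[[0.052,-0.002,-0.001],[0,0,0]],[[0.056,-0.002,-0.001],[0,0,0]],[[0.056,-0.002,-0.001],[0,0,0]],[[0.056,-0.002,-0.001],[0,0,0]]]'
python3 -m creep '[[[0,0,0],[0,0,0]],[[0,0,0],[0,0,0]],[[0,0,0],[0,0,0]],[[-0.002,0,0],[0,0,0]],[[-0.02,0,0],[0,0,0]],[[-0.06,0,0],[0,0,0]],[[-0.1,0,0],[0,0,0]],[[-0.14,0,0],[0,0,0]]]' 0.7
python3 - <<'E'
from h import *
go([.5137,-.377,.19],8.2)
E
```

```text
clock: 20.72
position: [0.5911, -0.0247, 0.0142]
tcp_rot: [0.537, -0.461, -0.536, -0.461]
contact_force: [0.3, 0.8, -0.8]
width: 0.041
clock: 21.38
position: [0.5905, -0.0249, 0.1559]
tcp_rot: [0.537, -0.461, -0.536, -0.461]
contact_force: [1.0, 0.2, 0.4]
width: 0.0597
at [ 0.5905 -0.0249  0.1559] jaw -171.3 x [ 0.001 -0.    -1.   ]
shift [-0.034   0.1289 -0.3365]
turn [-3.591e+01 -2.000e-02 -1.000e-02]
turn [ 0.09 -0.01  0.01]
F [1.  0.2 0.4] w 0.0597 t 21.38 j [ 0.3   0.02 -0.07  0.   -1.48 -0.15]
```

```bash
python3 -m creep '[[[-0.02,0,-0.03],[0,0,0]],[[-0.034,0.01,-0.07],[0,0,0]],[[-0.034,0.03,-0.11],[0,0,0]],[[-0.034,0.05,-0.15],[0,0,0]],[[-0.034,0.07,-0.19],[0,0,0]],[[-0.034,0.09,-0.225],[0,0,0]],[[-0.034,0.11,-0.26],[0,0,0]],[[-0.034,0.129,-0.29],[0,0,0]]]' 1
python3 - <<'E'
from h import *
print(onz('top',(385,161),.07))
print([(np.round(d['point'],1).tolist(),round(d['p'],2),onz('scene',d['point'],.03)) for d in search_frame('scene','pot1')] if 0 else '')
save('scene','k_scene.png',(60,130,300,310),3.3)
print([(np.round(d['point'],1).tolist(),round(d['p'],2)) for d in search_frame('scene','pot1')])
go([.5137,-.377,.11],8.2)
E
```

```text
clock: 22.05
position: [0.5067, -0.3309, 0.1886]
tcp_rot: [0.537, -0.461, -0.536, -0.461]
contact_force: [1.0, -0.6, -0.1]
width: 0.0856
[ 0.60480161 -0.42555584  0.07      ]

[([273.7, 225.5], 0.68), ([132.5, 212.0], 0.6), ([167.4, 193.1], 0.58), ([126.2, 280.7], 0.57), ([257.4, 238.9], 0.54)]
at [ 0.505  -0.3337  0.1884] jaw -171.7 x [ 0.001 -0.002 -1.   ]
shift [ 0.0785 -0.0023 -0.0439]
turn [-3.598e+01 -1.000e-02 -3.000e-02]
turn [ 0.02 -0.02  0.  ]
F [ 0.3 -0.4 -0.4] w 0.0855 t 22.15 j [-0.25  0.05  0.02  0.   -1.54  0.4 ]
```

View pics/k_scene.png

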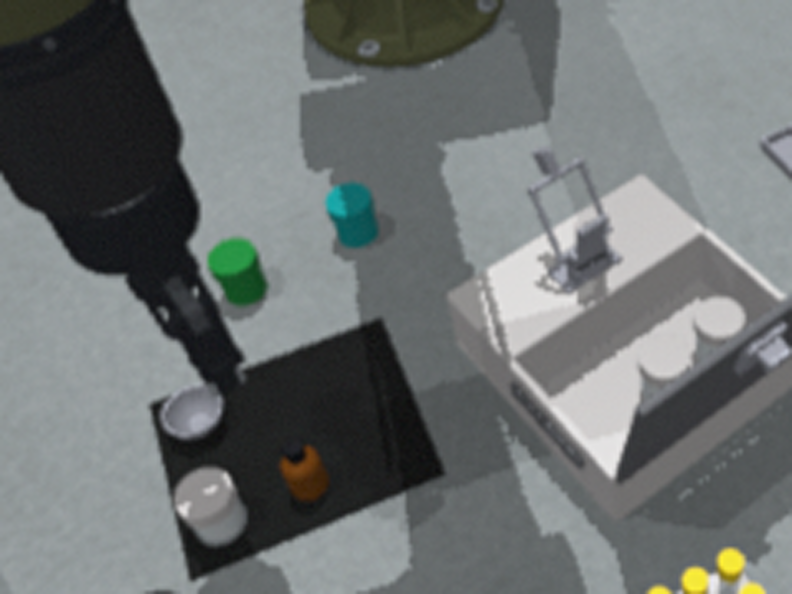

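```bash
python3 -m creep '[[[0,-0.002,-0.03],[0,0,0]],[[0,-0.002,-0.044],[0,0,0]],[[0.03,-0.002,-0.044],[0,0,0]],[[0.07,-0.002,-0.044],[0,0,0]],[[0.11,-0.002,-0.044],[0,0,0]],[[0.12,-0.002,-0.044],[0,0,0]],[[0.12,-0.002,-0.044],[0,0,0]],[[0.12,-0.002,-0.044],[0,0,0]]]' 0.85
python3 - <<'E'
from h import *
save('scene','l_scene.png',(60,150,260,310),3.6)
go([.5137,-.377,.01],8.2)
E
```

```text
clock: 22.82
position: [0.5168, -0.3726, 0.0695]
tcp_rot: [0.537, -0.461, -0.536, -0.46]
contact_force: [1.2, 0.4, 1.3]
width: 0.0726
at [ 0.5176 -0.373   0.071 ] jaw -171.3 x [ 0.004 -0.003 -1.   ]
shift [ 0.061   0.0046 -0.0032]
turn [-35.9   -0.06  -0.06]
turn [ 0.1  -0.04  0.04]
F [0.2 0.3 1.5] w 0.0723 t 22.87 j [-0.31  0.17 -0.06  0.   -1.33  0.46]
```

View pics/l_scene.png

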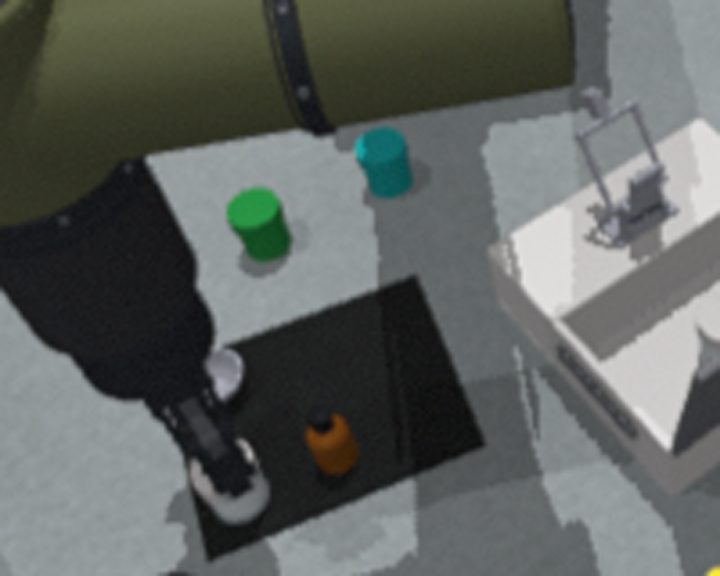

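```bash
python3 -m creep '[[[0.0,0.004,-0.003],[0,0,0]],[[0.02,0.004,-0.003],[0,0,0]],[[0.045,0.004,-0.003],[0,0,0]],[[0.058,0.004,-0.003],[0,0,0]],[[0.06,0.004,-0.003],[0,0,0]],[[0.06,0.004,-0.003],[0,0,0]],[[0.06,0.004,-0.003],[0,0,0]]]'
python3 -m creep '[[[0,0,0],[0,0,0]],[[0,0,0],[0,0,0]],[[0,0,0],[0,0,0]],[[0,0,0],[0,0,0]],[[0,0,0],[0,0,0]],[[0,0,0],[0,0,0]],[[0,0,0],[0,0,0]]]' 0
python3 -m creep '[[[-0.02,0,0],[0,0,0]],[[-0.05,0,0],[0,0,0]],[[-0.09,0,0],[0,0,0]],[[-0.13,0,0],[0,0,0]],[[-0.16,0,0],[0,0,0]],[[-0.16,0,0],[0,0,0]]]' 0
python3 - <<'E'
from h import *
go(c2w(.041,-.06,.17),8.2)
E
```

```text
clock: 23.45
position: [0.5134, -0.3764, 0.0094]
tcp_rot: [0.537, -0.461, -0.535, -0.461]
contact_force: [0.2, -0.2, -0.8]
width: 0.0724
clock: 24.03
position: [0.5133, -0.3761, 0.0089]
tcp_rot: [0.537, -0.461, -0.535, -0.461]
contact_force: [0.7, 0.5, 5.3]
width: 0.0407
clock: 24.53
position: [0.5146, -0.3775, 0.1761]
tcp_rot: [0.541, -0.46, -0.532, -0.461]
contact_force: [0.2, -0.2, 1.4]
width: 0.041
at [ 0.5146 -0.3775  0.1761] jaw -171.3 x [ 0.01  -0.007 -1.   ]
shift [ 0.005  -0.1275  0.2765]
turn [-35.91  -0.16  -0.14]
turn [ 0.09 -0.09  0.1 ]
F [ 0.2 -0.2  1.4] w 0.041 t 24.53 j [-0.32  0.13  0.08  0.   -1.51  0.47]
```

```bash
python3 -m creep '[[[0,-0.02,0.02],[0,0,0]],[[0,-0.04,0.05],[0,0,0]],[[0,-0.06,0.085],[0,0,0]],[[0,-0.08,0.12],[0,0,0]],[[0,-0.1,0.155],[0,0,0]],[[0,-0.115,0.19],[0,0,0]],[[0,-0.126,0.23],[0,0,0]],[[0,-0.127,0.265],[0,0,0]]]'
python3 -m creep '[[[0,0,0.012],[0,0,0]],[[0.0,0,0.012],[0,0,0]],[[0.0,0,0.012],[0,0,0]]]'
python3 - <<'E'
from h import *
go(c2w(.041,-.06,.06),8.2)
E
```

```text
clock: 25.2
position: [0.5985, -0.092, 0.1657]
tcp_rot: [-0.536, 0.461, 0.537, 0.46]
contact_force: [-0.2, 1.1, -1.6]
width: 0.0406
clock: 25.45
position: [0.5962, -0.0823, 0.1669]
tcp_rot: [-0.537, 0.461, 0.537, 0.46]
contact_force: [-0.6, -1.5, -1.6]
width: 0.0408
at [ 0.5962 -0.0823  0.1669] jaw -171.3 x [-0.001 -0.    -1.   ]
shift [ 0.1069 -0.0025 -0.0031]
turn [-3.589e+01  1.000e-02 -0.000e+00]
turn [ 0.11 -0.   -0.01]
F [-0.6 -1.5 -1.6] w 0.0408 t 25.45 j [ 0.2   0.05 -0.02  0.   -1.5  -0.04]
```

```bash
python3 -m creep '[[[0.02,-0.002,-0.003],[0,0,0]],[[0.05,-0.002,-0.003],[0,0,0]],[[0.09,-0.002,-0.003],[0,0,0]],[[0.12,-0.002,-0.003],[0,0,0]],[[0.135,-0.002,-0.003],[0,0,0]],[[0.135,-0.002,-0.003],[0,0,0]],[[0.135,-0.002,-0.003],[0,0,0]]]'
python3 - <<'E'
from h import *
go(c2w(.041,-.06,.011),8.2)
E
```

```text
clock: 26.03
position: [0.5984, -0.087, 0.0318]
tcp_rot: [-0.536, 0.462, 0.536, 0.461]
contact_force: [0.5, -0.1, 0.6]
width: 0.0406
at [ 0.5984 -0.087   0.0318] jaw -171.4 x [-0.002 -0.001 -1.   ]
shift [ 0.0208 -0.001   0.0018]
turn [-3.593e+01  3.000e-02 -1.000e-02]
turn [ 0.07 -0.01 -0.02]
F [ 0.5 -0.1  0.6] w 0.0406 t 26.03 j [ 0.19  0.12 -0.2   0.   -1.25 -0.04]
```

```bash
python3 -m creep '[[[0.01,0,0.001],[0,0,0]],[[0.016,0,0.001],[0,0,0]],[[0.02,0,0.001],[0,0,0]],[[0.022,0,0.001],[0,0,0]],[[0.022,0,0.001],[0,0,0]],[[0.022,0,0.001],[0,0,0]]]'
python3 -m creep '[[[0,0,0],[0,0,0]],[[0,0,0],[0,0,0]],[[0,0,0],[0,0,0]],[[-0.002,0,0],[0,0,0]],[[-0.02,0,0],[0,0,0]],[[-0.06,0,0],[0,0,0]],[[-0.1,0,0],[0,0,0]],[[-0.14,0,0],[0,0,0]]]' 0.7
python3 -m creep '[[[-0.03,0,0],[0,0,0]],[[-0.06,0,0],[0,0,0]],[[-0.1,0.03,0],[0,0,0]],[[-0.1,0.07,0],[0,0,0]],[[-0.1,0.11,-0.02],[0,0,0]],[[-0.1,0.15,-0.04],[0,0,0]],[[-0.1,0.15,-0.06],[0,0,0]],[[-0.1,0.15,-0.06],[0,0,0]]]' 1
python3 - <<'E'
from h import *
go(c2w(.13,.065,.27),8.2)
save('scene','m_scene.png',(60,130,300,310),3.3)
save('top','m_top.png',(190,90,402,260),3.3)
E
```

```text
clock: 26.53
position: [0.599, -0.0844, 0.0109]
tcp_rot: [0.537, -0.461, -0.536, -0.461]
contact_force: [-0.9, 0.4, 2.0]
width: 0.0408
clock: 27.2
position: [0.5986, -0.0845, 0.1521]
tcp_rot: [0.536, -0.461, -0.536, -0.461]
contact_force: [2.4, 0.6, 0.1]
width: 0.0601
clock: 27.87
position: [0.458, -0.169, 0.2523]
tcp_rot: [0.537, -0.461, -0.534, -0.462]
contact_force: [0.2, -0.1, 0.4]
width: 0.0853
at [ 0.458  -0.169   0.2523] jaw -171.5 x [ 0.004 -0.001 -1.   ]
shift [-0.017  -0.2418  0.1866]
turn [-3.594e+01 -8.000e-02 -3.000e-02]
turn [ 0.06 -0.02  0.05]
F [ 0.2 -0.1  0.4] w 0.0853 t 27.87 j [ 0.06 -0.26 -0.15  0.   -1.67  0.09]
```

View pics/m_scene.png

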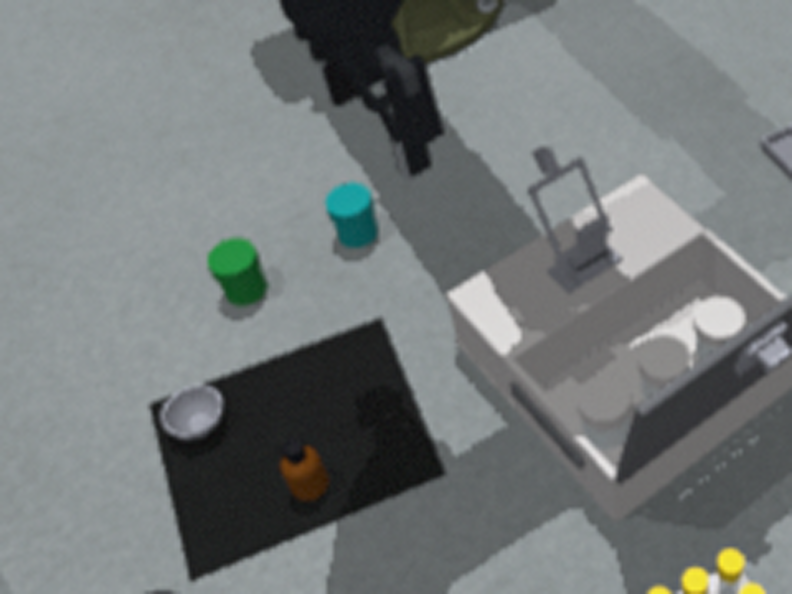

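View pics/m_top.png

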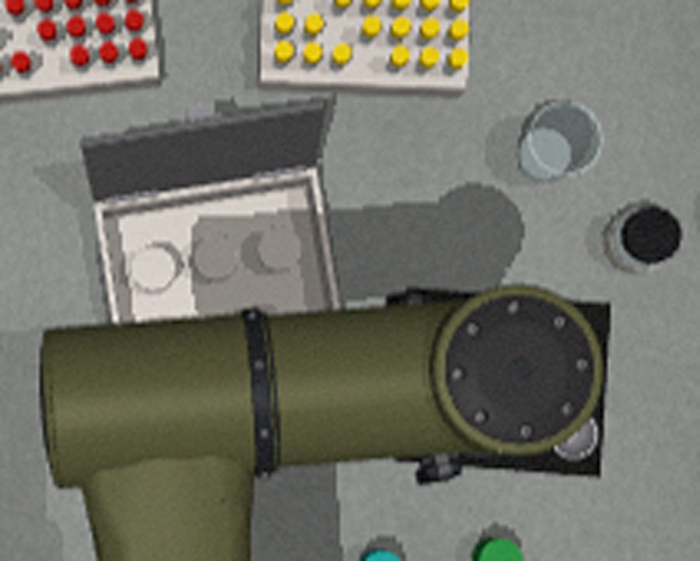

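```bash
python3 -m creep '[[[-0.01,-0.03,0.02],[0,0,0]],[[-0.01,-0.06,0.045],[0,0,0]],[[-0.01,-0.09,0.07],[0,0,0]],[[-0.01,-0.12,0.095],[0,0,0]],[[-0.01,-0.15,0.12],[0,0,0]],[[-0.01,-0.18,0.145],[0,0,0]],[[-0.01,-0.21,0.17],[0,0,0]],[[-0.01,-0.235,0.182],[0,0,0]]]' 1
python3 -m creep '[[[0,0,0],[0,0,0]],[[0,0,0],[0,0,0]],[[0,0,0],[0,0,0]]]'
python3 - <<'E'
from h import *
go(c2w(.125,.06,.165),8.2)
save('scene','n_scene.png',(150,90,390,270),3.3)
E
```

```text
clock: 28.63
position: [0.6659, 0.0535, 0.2588]
tcp_rot: [-0.537, 0.46, 0.537, 0.46]
contact_force: [0.9, -0.7, -0.4]
width: 0.0858
clock: 28.88
position: [0.6646, 0.0497, 0.2595]
tcp_rot: [-0.536, 0.461, 0.537, 0.46]
contact_force: [-0.0, -0.0, 0.3]
width: 0.0855
at [0.6646 0.0497 0.2595] jaw -171.3 x [-0.001 -0.001 -1.   ]
shift [ 0.0945 -0.0001 -0.004 ]
turn [-3.59e+01  2.00e-02 -1.00e-02]
turn [ 0.1  -0.01 -0.01]
F [-0.  -0.   0.3] w 0.0855 t 28.88 j [ 0.37  0.23  0.34  0.   -1.69 -0.22]
```

View pics/n_scene.png

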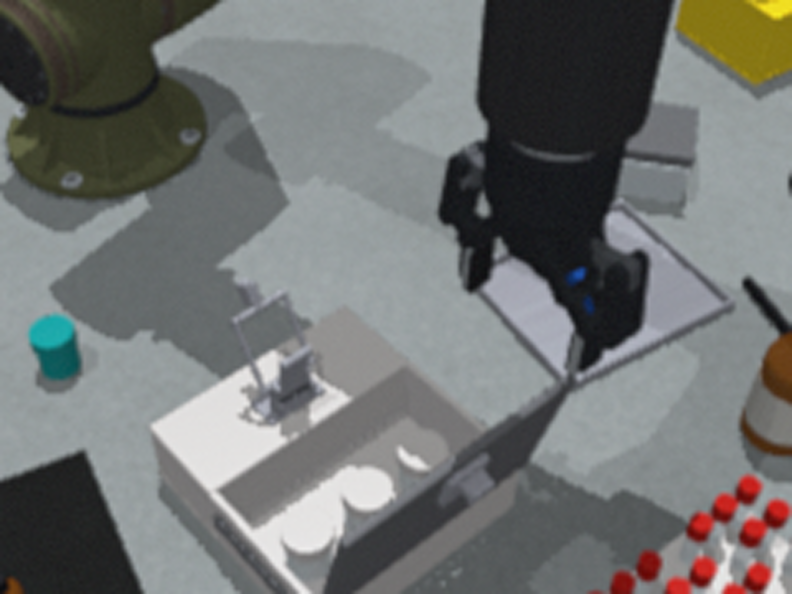

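```bash
python3 -m creep '[[[0.02,0,-0.004],[0,0,0]],[[0.04,0,-0.004],[0,0,0]],[[0.06,0,-0.004],[0,0,0]],[[0.075,0,-0.004],[0,0,0]],[[0.09,0,-0.004],[0,0,0]],[[0.092,0,-0.004],[0,0,0]],[[0.092,0,-0.004],[0,0,0]]]'
python3 - <<'E'
from h import *
go(c2w(.06,.06,.165),8.2)
save('scene','o_scene.png',(150,90,390,270),3.3)
E
```

```text
clock: 29.52
position: [0.6643, 0.0444, 0.1684]
tcp_rot: [-0.536, 0.461, 0.536, 0.461]
contact_force: [-0.4, -0.0, 0.5]
width: 0.0855
at [0.6643 0.0444 0.1684] jaw -171.4 x [-0. -0. -1.]
shift [0.0034 0.0639 0.0016]
turn [-3.592e+01  1.000e-02 -0.000e+00]
turn [ 0.08 -0.   -0.01]
F [-0.4 -0.   0.5] w 0.0855 t 29.52 j [ 0.37  0.22  0.16  0.   -1.52 -0.22]
```

View pics/o_scene.png

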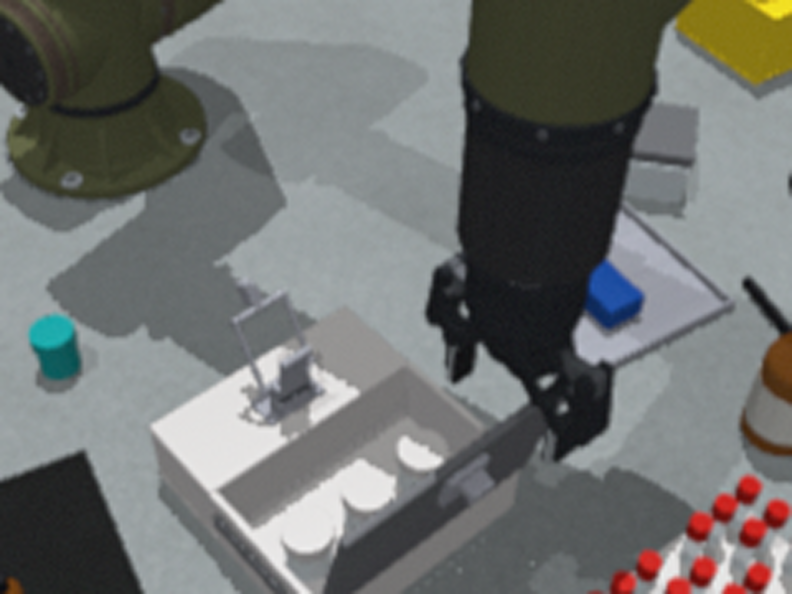

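```bash
python3 -m creep '[[[0,0.02,0],[0,0,0]],[[0,0.035,0],[0,0,0]],[[0,0.05,0],[0,0,0]],[[0,0.062,0],[0,0,0]],[[0,0.075,0],[0,0,0]],[[0,0.088,0],[0,0,0]],[[0,0.094,0],[0,0,0]],[[0,0.094,0],[0,0,0]]]'
python3 - <<'E'
from h import *
go(c2w(.03,.06,.165),8.2)
save('scene','p_scene.png',(150,90,390,270),3.3)
E
```

```text
clock: 30.23
position: [0.572, 0.0307, 0.1706]
tcp_rot: [0.537, -0.46, -0.536, -0.462]
contact_force: [0.3, -0.9, 0.8]
width: 0.0852
at [0.572  0.0307 0.1706] jaw -171.4 x [ 0.003  0.001 -1.   ]
shift [0.0056 0.0006 0.0015]
turn [-3.591e+01 -6.000e-02  1.000e-02]
turn [0.09 0.   0.04]
F [ 0.3 -0.9  0.8] w 0.0852 t 30.23 j [ 0.4  -0.03 -0.1   0.   -1.5  -0.25]
```

View pics/p_scene.png

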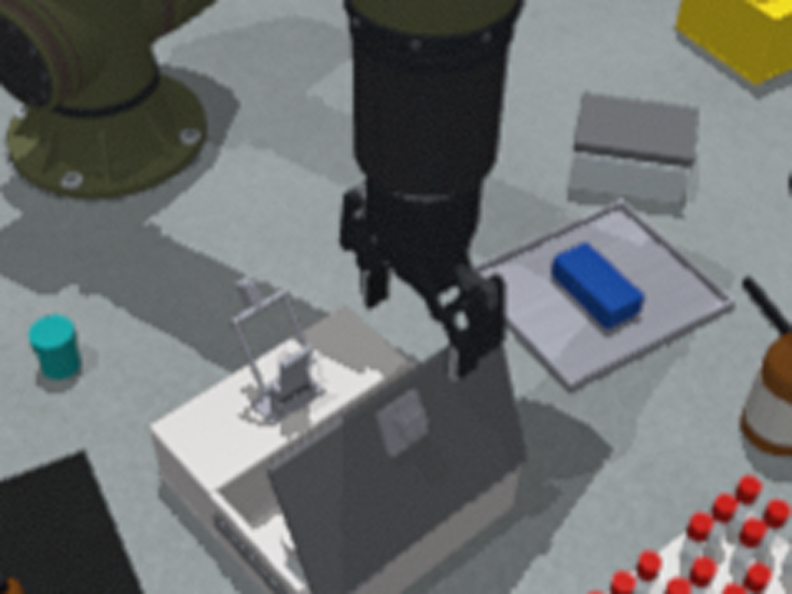

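```bash
python3 -m creep '[[[-0.03,0,0],[0,0,0]],[[-0.07,0,0],[0,0,0]],[[-0.09,0,0],[0,0,0]],[[-0.09,-0.03,0],[0,0,0]],[[-0.09,-0.06,0],[0,0,0]],[[-0.09,-0.085,0],[0,0,0]],[[-0.09,-0.085,0],[0,0,0]],[[-0.09,-0.085,0],[0,0,0]]]' 0
python3 - <<'E'
from h import *
go(c2w(.112,.06,.165),8.2)
E
```

```text
clock: 30.95
position: [0.6571, 0.0437, 0.256]
tcp_rot: [-0.535, 0.462, 0.537, 0.46]
contact_force: [-0.4, 0.6, -0.3]
width: -0.0001
at [0.6571 0.0437 0.256 ] jaw -171.4 x [-0.004 -0.001 -1.   ]
shift [0.091  0.0044 0.0009]
turn [-3.592e+01  7.000e-02 -1.000e-02]
turn [ 0.08 -0.01 -0.04]
F [-0.4  0.6 -0.3] w -0.0001 t 30.95 j [ 0.37  0.21  0.31 -0.   -1.68 -0.22]
```

```bash
python3 -m creep '[[[0.03,0,0],[0,0,0]],[[0.06,0,0],[0,0,0]],[[0.085,0,0],[0,0,0]],[[0.09,0,0],[0,0,0]],[[0.09,0,0],[0,0,0]],[[0.09,0.01,0],[0,0,0]],[[0.092,0.03,0],[0,0,0]],[[0.095,0.045,0],[0,0,0]]]' 0
python3 - <<'E'
from h import *
go(c2w(.04,.06,.14),8.2)
save('scene','q_scene.png',(150,90,390,270),3.3)
E
```

```text
clock: 31.62
position: [0.6126, 0.0368, 0.167]
tcp_rot: [0.538, -0.459, -0.535, -0.462]
contact_force: [2.8, 0.1, -0.1]
width: -0.0001
at [0.6126 0.0368 0.167 ] jaw -171.4 x [ 0.006  0.001 -1.   ]
shift [0.0268 0.0318 0.0015]
turn [-3.591e+01 -1.100e-01 -1.000e-02]
turn [ 0.09 -0.    0.07]
F [ 2.8  0.1 -0.1] w -0.0001 t 31.62 j [ 0.39  0.07  0.    0.   -1.49 -0.24]
```

View pics/q_scene.png

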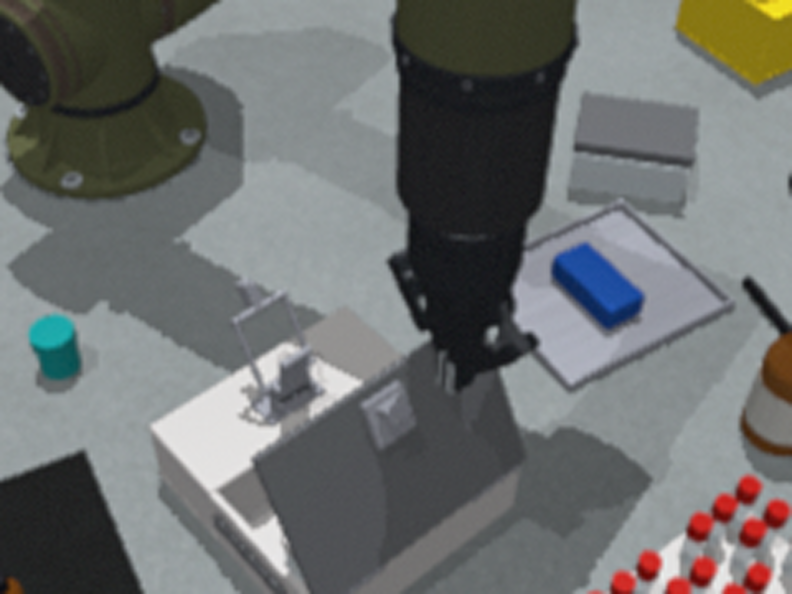

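```bash
python3 -m creep '[[[0.005,0.015,0],[0,0,0]],[[0.012,0.03,0],[0,0,0]],[[0.022,0.042,0],[0,0,0]],[[0.035,0.054,0],[0,0,0]],[[0.048,0.06,0],[0,0,0]],[[0.062,0.065,0],[0,0,0]],[[0.07,0.065,0],[0,0,0]],[[0.07,0.065,0],[0,0,0]]]' 0
python3 - <<'E'
from h import *
go(c2w(.005,.06,.082),8.2)
save('scene','r_scene.png',(150,90,390,270),3.3)
E
```

```text
clock: 32.33
position: [0.5475, 0.0272, 0.0937]
tcp_rot: [0.536, -0.461, -0.536, -0.461]
contact_force: [0.8, -1.0, -0.8]
width: 0.0002
at [0.5475 0.0272 0.0937] jaw -171.3 x [ 0. -0. -1.]
shift [0.0117 0.0009 0.0016]
turn [-3.591e+01 -1.000e-02 -0.000e+00]
turn [ 0.09 -0.    0.  ]
F [ 0.8 -1.  -0.8] w 0.0002 t 32.33 j [ 0.42 -0.07 -0.28  0.   -1.37 -0.27]
```

View pics/r_scene.png

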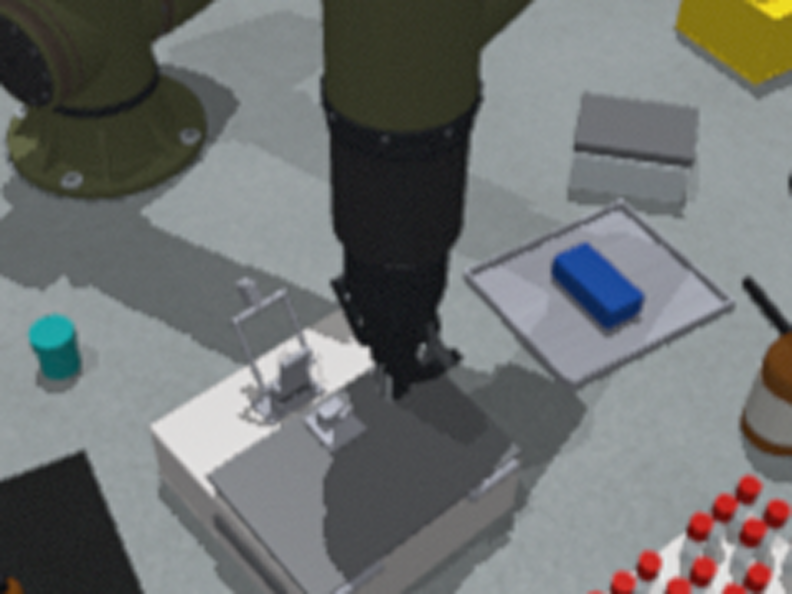

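```bash
python3 -m creep '[[[0.005,0,0],[0,0,0]],[[0.01,0,0],[0,0,0]],[[0.014,0,0],[0,0,0]],[[0.016,0,0],[0,0,0]],[[0.016,0,0],[0,0,0]],[[0.016,0,0],[0,0,0]]]' 0
python3 - <<'E'
from h import *
go(c2w(.005,.06,.082),8.2)
E
```

```text
clock: 32.88
position: [0.5481, 0.0271, 0.08]
tcp_rot: [0.537, -0.46, -0.536, -0.461]
contact_force: [-8.2, 0.4, 13.5]
width: 0.0003
at [0.5481 0.0271 0.08  ] jaw -171.3 x [ 0.002 -0.    -1.   ]
shift [-0.002   0.0014  0.0017]
turn [-3.59e+01 -4.00e-02 -1.00e-02]
turn [ 0.1  -0.01  0.02]
F [-8.2  0.4 13.5] w 0.0003 t 32.88 j [ 0.42 -0.06 -0.29  0.   -1.34 -0.27]
```

```bash
python3 -m creep '[[[-0.03,0,0],[0,0,0]],[[-0.07,0,0],[0,0,0]],[[-0.11,0,0],[0,0,0]],[[-0.15,0,0],[0,0,0]],[[-0.17,0.03,0],[0,0,0]],[[-0.17,0.07,-0.01],[0,0,0]],[[-0.17,0.11,-0.03],[0,0,0]],[[-0.17,0.15,-0.06],[0,0,0]]]' 0
python3 - <<'E'
from h import *
print(tri((262.6,209.9),(225.4,182.2)))
print('pred', c2w(-.1,0,.16))
c,s=np.cos(CASE[2]),np.sin(CASE[2])
P,e=tri((262.6,209.9),(225.4,182.2)); d=P[:2]-CASE[:2]; print('case',c*d[0]+s*d[1],-s*d[0]+c*d[1],P[2])
go(c2w(-.155,0,.155),8.2)
save('scene','s_scene.png',(150,90,390,270),3.3)
E
```

```text
clock: 33.55
position: [0.4148, -0.0466, 0.2473]
tcp_rot: [0.537, -0.46, -0.537, -0.461]
contact_force: [0.7, -1.2, 0.5]
width: 0.0001
(array([ 0.45634034, -0.0442391 ,  0.15523364]), np.float64(0.006634568227606238))
pred [ 0.45101502 -0.04571172  0.16      ]
case -0.09451944184679793 0.0007008531379870207 0.15523363843362165
at [ 0.4148 -0.0466  0.2473] jaw -171.2 x [ 0.001  0.001 -1.   ]
shift [ 0.0923  0.0191 -0.0041]
turn [-3.589e+01 -1.000e-02  1.000e-02]
turn [0.11 0.   0.01]
F [ 0.7 -1.2  0.5] w 0.0001 t 33.55 j [ 0.38 -0.46 -0.31 -0.   -1.72 -0.23]
```

View pics/s_scene.png

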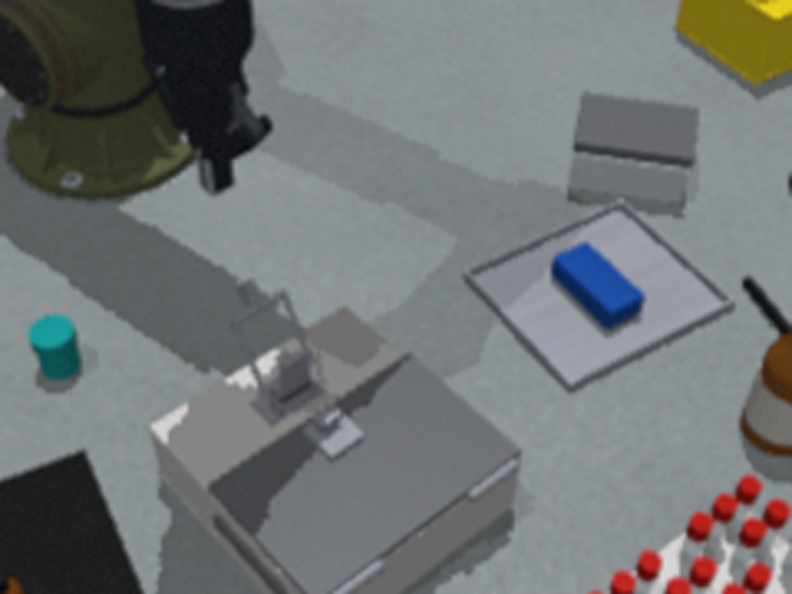

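```bash
python3 -m creep '[[[0,0.019,-0.004],[0,0,0]],[[0.01,0.019,-0.004],[0,0,0]],[[0.04,0.019,-0.004],[0,0,0]],[[0.07,0.019,-0.004],[0,0,0]],[[0.09,0.019,-0.004],[0,0,0]],[[0.092,0.019,-0.004],[0,0,0]],[[0.092,0.019,-0.004],[0,0,0]]]' 0
python3 - <<'E'
from h import *
go(c2w(-.06,0,.152),8.2)
save('scene','t_scene.png',(190,120,310,230),6)
E
```

```text
clock: 34.18
position: [0.3976, -0.0537, 0.1544]
tcp_rot: [-0.536, 0.462, 0.537, 0.46]
contact_force: [0.1, 0.2, 1.4]
width: -0.0002
at [ 0.3976 -0.0537  0.1544] jaw -171.4 x [-0.002 -0.001 -1.   ]
shift [ 0.0022 -0.094  -0.0005]
turn [-3.591e+01  4.000e-02 -2.000e-02]
turn [ 0.09 -0.01 -0.03]
F [0.1 0.2 1.4] w -0.0002 t 34.18 j [ 0.38 -0.53 -0.52  0.   -1.58 -0.23]
```

View pics/t_scene.png

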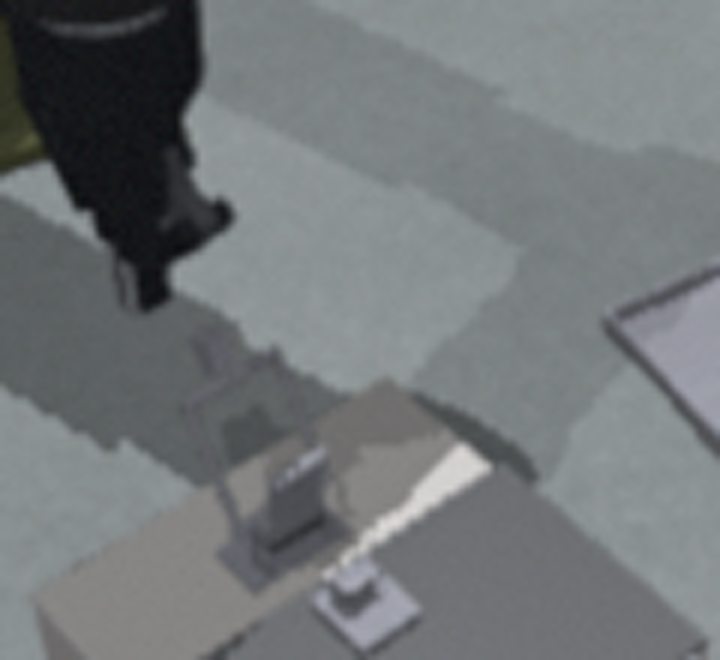

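```bash
python3 -m creep '[[[0.002,-0.015,0],[0,0,0]],[[0.002,-0.025,0],[0,0,0]],[[0.002,-0.033,0],[0,0,0]],[[0.002,-0.04,0],[0,0,0]],[[0.002,-0.048,0],[0,0,0]],[[0.002,-0.055,0],[0,0,0]],[[0.002,-0.055,0],[0,0,0]]]' 0
python3 - <<'E'
from h import *
go(c2w(-.06,0,.152),8.2)
save('scene','u_scene.png',(190,120,310,230),6)
E
```

```text
clock: 34.82
position: [0.4532, -0.0451, 0.1532]
tcp_rot: [-0.536, 0.461, 0.536, 0.461]
contact_force: [-0.3, -0.8, -0.1]
width: -0.0
at [ 0.4532 -0.0451  0.1532] jaw -171.4 x [-0. -0. -1.]
shift [ 0.0012 -0.0378 -0.0006]
turn [-3.591e+01  1.000e-02 -0.000e+00]
turn [ 0.09 -0.   -0.  ]
F [-0.3 -0.8 -0.1] w -0.0 t 34.82 j [ 0.35 -0.36 -0.41  0.   -1.52 -0.2 ]
```

View pics/u_scene.png

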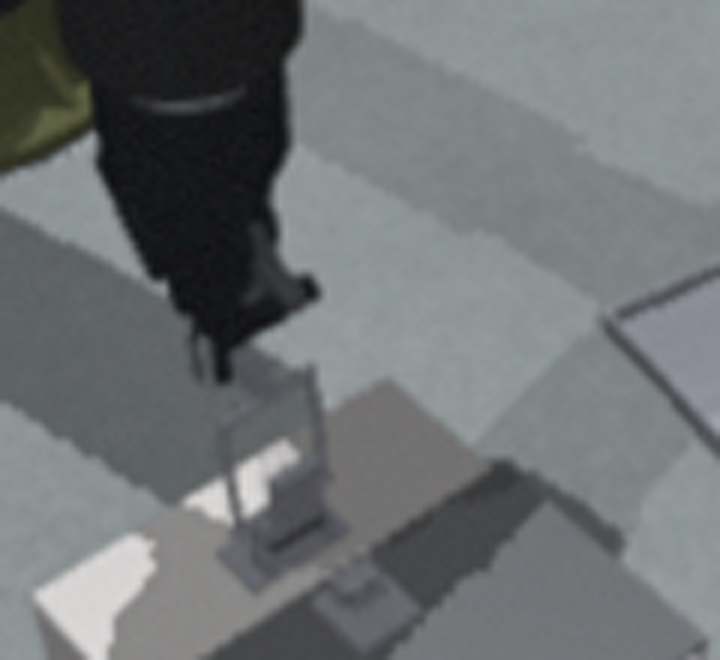

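```bash
python3 -m creep '[[[0,-0.006,0],[0,0,0]],[[0,-0.012,0],[0,0,0]],[[0,-0.018,0],[0,0,0]],[[0,-0.024,0],[0,0,0]],[[0,-0.03,0],[0,0,0]],[[0,-0.03,0],[0,0,0]]]' 0
python3 - <<'E'
from h import *
go(c2w(-.06,0,.152),8.2)
save('scene','v_scene.png',(190,120,310,230),6)
E
```

```text
clock: 35.37
position: [0.4827, -0.0406, 0.1529]
tcp_rot: [-0.536, 0.461, 0.536, 0.461]
contact_force: [-0.8, 0.6, -0.7]
width: -0.0002
at [ 0.4827 -0.0406  0.1529] jaw -171.4 x [-0.001 -0.    -1.   ]
shift [ 0.0009 -0.0079 -0.0006]
turn [-3.591e+01  1.000e-02 -0.000e+00]
turn [ 0.09 -0.   -0.01]
F [-0.8  0.6 -0.7] w -0.0002 t 35.37 j [ 0.33 -0.27 -0.34  0.   -1.5  -0.18]
```

View pics/v_scene.png

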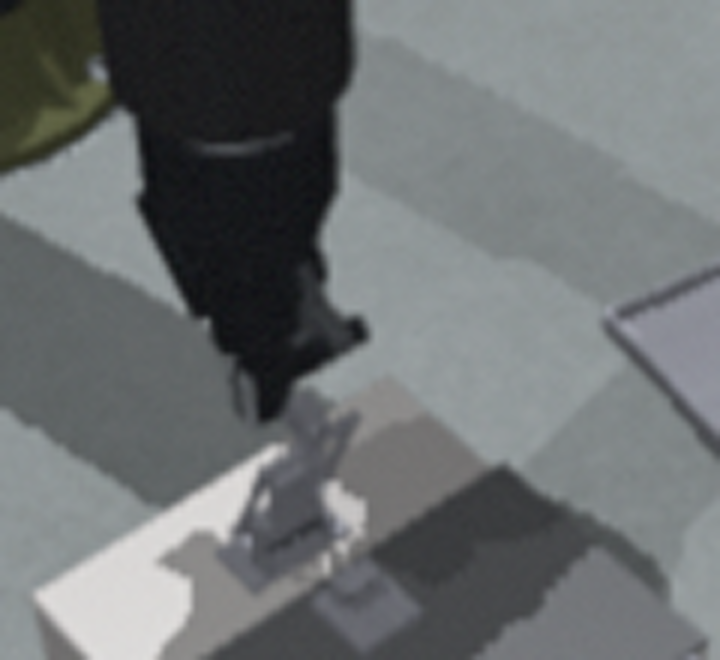

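```bash
python3 -m creep '[[[0,-0.004,0],[0,0,0]],[[0,-0.008,0],[0,0,0]],[[0,-0.008,0],[0,0,0]],[[0,-0.008,0],[0,0,0]]]' 0
python3 - <<'E'
from h import *
go(c2w(-.06,0,.152),8.2)
save('scene','w_scene.png',(190,120,310,230),6)
E
```

```text
clock: 35.75
position: [0.4899, -0.0396, 0.1532]
tcp_rot: [-0.536, 0.461, 0.536, 0.461]
contact_force: [-0.1, -0.1, -0.1]
width: 0.0001
at [ 0.4899 -0.0396  0.1532] jaw -171.4 x [-0. -0. -1.]
shift [ 0.0012 -0.0006 -0.0006]
turn [-35.91   0.    -0.  ]
turn [ 0.09 -0.   -0.  ]
F [-0.1 -0.1 -0.1] w 0.0001 t 35.75 j [ 0.33 -0.25 -0.33  0.   -1.5  -0.18]
```

View pics/w_scene.png

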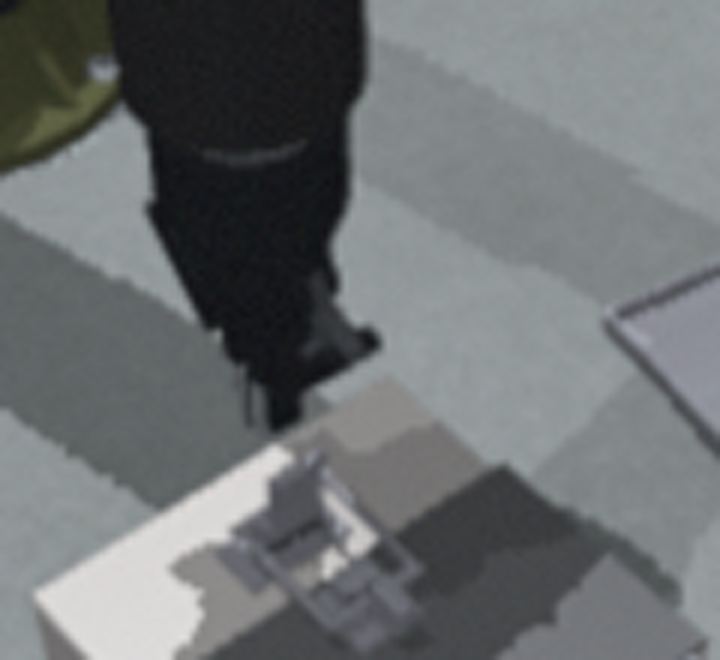

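```bash
python3 -m creep '[[[-0.03,0,0],[0,0,0]],[[-0.07,0,0],[0,0,0]],[[-0.1,0,0],[0,0,0]],[[-0.1,0.03,0],[0,0,0]],[[-0.1,0.07,0],[0,0,0]],[[-0.1,0.1,-0.03],[0,0,0]],[[-0.1,0.1,-0.07],[0,0,0]],[[-0.1,0.1,-0.1],[0,0,0]]]' 0
python3 - <<'E'
from h import *
save('scene','x_scene.png',(190,150,310,260),6)
save('top','x_top.png',(200,110,310,230),5)
for n in ['loop_bar','loop_fin','keeper','lever_tip','lid_edge']:
  r={}
  for c in('top','scene'):
    d=search_frame(c,n); r[c]=d[0] if d else None
  if r['top'] and r['scene']:
    P,e=tri(r['top']['point'],r['scene']['point']);d=P[:2]-CASE[:2];c,s=np.cos(CASE[2]),np.sin(CASE[2])
    print(n,r['top']['p'],r['scene']['p'],'case',np.round([c*d[0]+s*d[1],-s*d[0]+c*d[1],P[2],e],4))
  else: print(n,r)
go(c2w(-.012,0,.2),8.2)
E
```

```text
clock: 36.47
position: [0.405, -0.1549, 0.2554]
tcp_rot: [0.538, -0.459, -0.535, -0.462]
contact_force: [1.4, 1.2, 0.7]
width: -0.0
loop_bar 0.52 0.49 case [0.0028 0.0035 0.0853 0.0123]
loop_fin 0.22 0.54 case [0.0123 0.0016 0.0867 0.01  ]
keeper 0.57 0.76 case [ 0.0403 -0.0003  0.0785  0.0034]
lever_tip 0.58 0.53 case [-0.0363  0.004   0.1061  0.002 ]
lid_edge 0.89 0.74 case [0.0323 0.0024 0.1205 0.0215]
at [ 0.4062 -0.1529  0.2533] jaw -171.3 x [ 0. -0. -1.]
shift [ 0.0533 -0.1485  0.0983]
turn [-35.9  -0.   -0. ]
turn [ 0.1 -0.   0. ]
F [-0.2  0.6  0.4] w -0.0003 t 37.07 j [ 0.11 -0.41 -0.26  0.   -1.71  0.04]
```

View pics/x_scene.png

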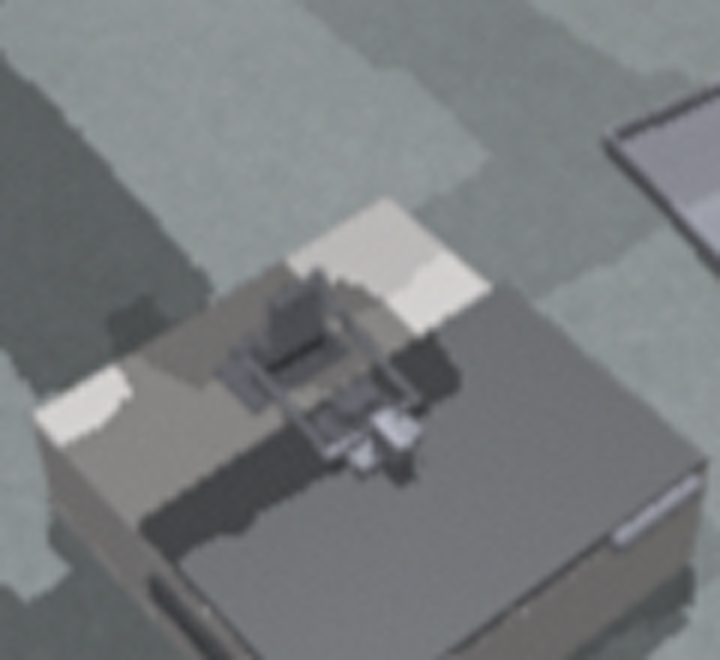

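View pics/x_top.png

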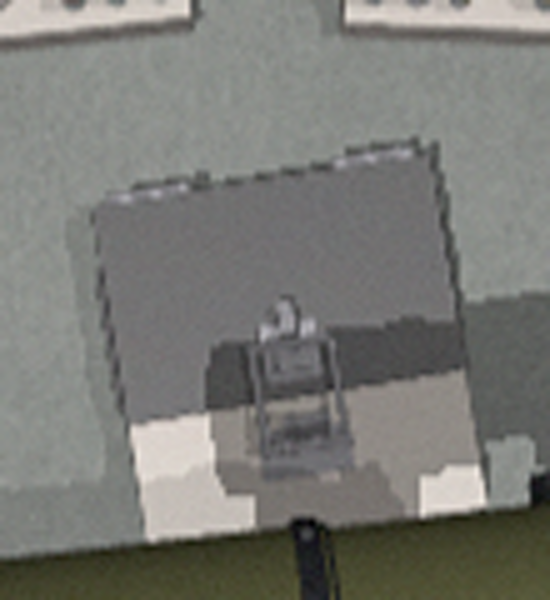

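```bash
python3 -m creep '[[[0,-0.03,0.0],[0,0,0]],[[0,-0.065,0.02],[0,0,0]],[[0,-0.1,0.04],[0,0,0]],[[0,-0.135,0.06],[0,0,0]],[[0.02,-0.155,0.08],[0,0,0]],[[0.053,-0.155,0.098],[0,0,0]],[[0.053,-0.155,0.098],[0,0,0]],[[0.053,-0.155,0.098],[0,0,0]]]' 0
python3 - <<'E'
from h import *
go(c2w(-.008,0,.126),8.2)
save('scene','y_scene.png',(190,120,310,230),6)
E
```

```text
clock: 37.73
position: [0.5436, -0.0326, 0.1981]
tcp_rot: [-0.536, 0.462, 0.538, 0.459]
contact_force: [-0.3, -0.5, 2.3]
width: -0.0001
at [ 0.5436 -0.0326  0.1981] jaw -171.2 x [-0.005 -0.002 -1.   ]
shift [0.0721 0.0012 0.0002]
turn [-3.588e+01  9.000e-02 -1.000e-02]
turn [ 0.12 -0.01 -0.05]
F [-0.3 -0.5  2.3] w -0.0001 t 37.73 j [ 0.31 -0.1  -0.12  0.   -1.56 -0.16]
```

View pics/y_scene.png

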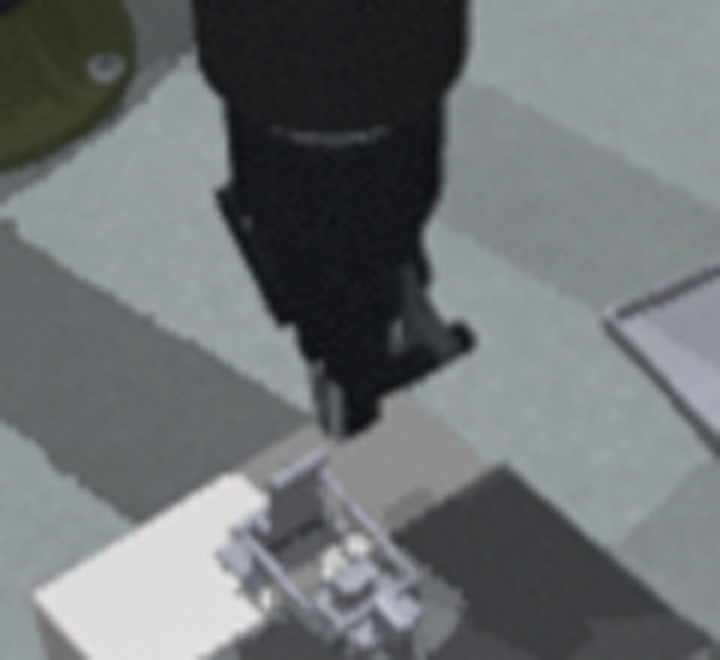

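```bash
python3 -m creep '[[[0.02,0.001,0],[0,0,0]],[[0.045,0.001,0],[0,0,0]],[[0.065,0.001,0],[0,0,0]],[[0.071,0.001,0],[0,0,0]],[[0.071,0.001,0],[0,0,0]],[[0.071,0.001,0],[0,0,0]]]' 0
python3 - <<'E'
from h import *
go(c2w(-.026,0,.126),8.2)
save('scene','z_scene.png',(190,120,310,230),6)
E
```

```text
clock: 38.28
position: [0.5445, -0.0341, 0.1318]
tcp_rot: [0.537, -0.46, -0.535, -0.462]
contact_force: [-0.1, 0.2, 0.9]
width: 0.0002
at [ 0.5445 -0.0341  0.1318] jaw -171.4 x [ 0.003 -0.    -1.   ]
shift [0.0058 0.0202 0.0019]
turn [-3.592e+01 -6.000e-02 -2.000e-02]
turn [ 0.08 -0.01  0.04]
F [-0.1  0.2  0.9] w 0.0002 t 38.28 j [ 0.31 -0.1  -0.23  0.   -1.43 -0.16]
```

View pics/z_scene.png

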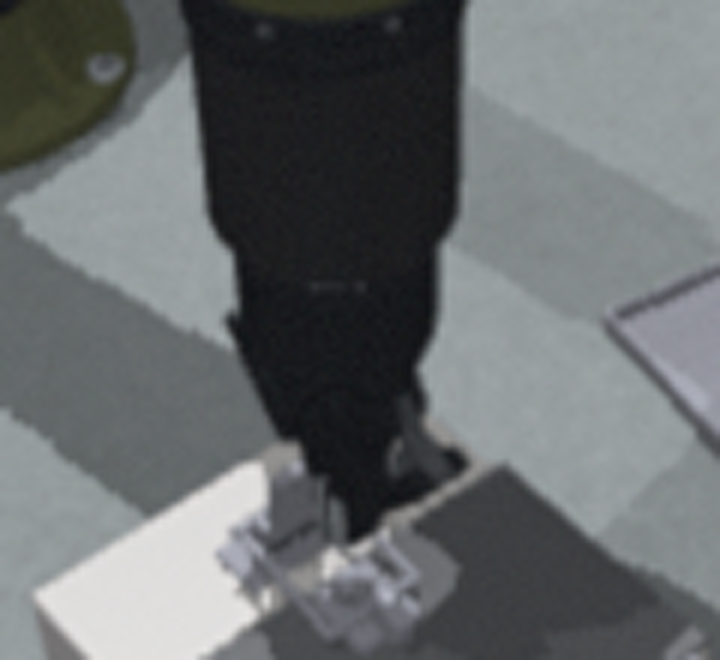

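```bash
python3 -m creep '[[[0.006,0.01,0.002],[0,0,0]],[[0.007,0.02,0.002],[0,0,0]],[[0.007,0.028,0.002],[0,0,0]],[[0.007,0.036,0.002],[0,0,0]],[[0.01,0.045,0.002],[0,0,0]],[[0.015,0.053,0.002],[0,0,0]],[[0.015,0.053,0.002],[0,0,0]]]' 0
python3 - <<'E'
from h import *
go(c2w(-.072,0,.105),8.2)
save('scene','aa_scene.png',(190,120,310,230),6)
E
```

```text
clock: 38.92
position: [0.4903, -0.0396, 0.1152]
tcp_rot: [0.537, -0.46, -0.536, -0.461]
contact_force: [-0.1, 0.4, 0.3]
width: -0.0003
at [ 0.4903 -0.0396  0.1152] jaw -171.4 x [ 0.002  0.    -1.   ]
shift [ 0.0102  0.0117 -0.0004]
turn [-3.591e+01 -3.000e-02  0.000e+00]
turn [0.09 0.   0.02]
F [-0.1  0.4  0.3] w -0.0003 t 38.92 j [ 0.33 -0.24 -0.39  0.   -1.42 -0.18]
```

View pics/aa_scene.png

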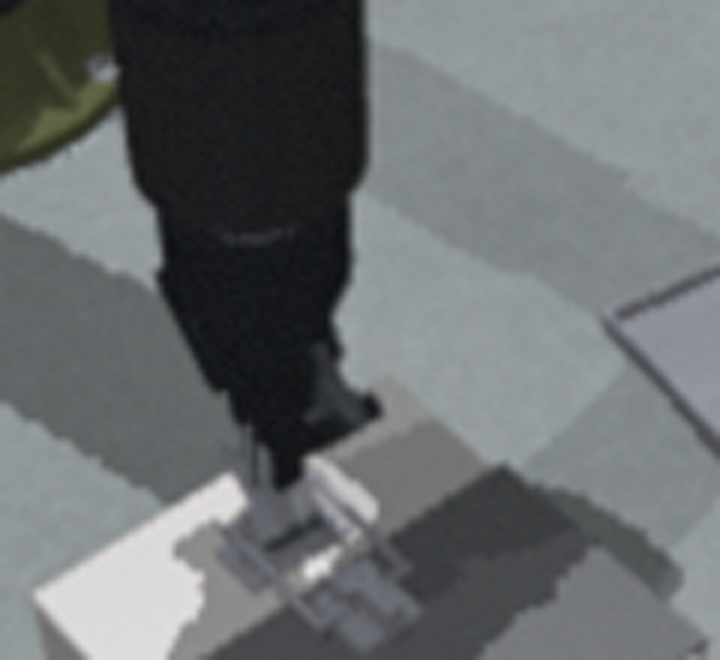

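```bash
python3 -m creep '[[[0.005,0.008,0],[0,0,0]],[[0.01,0.014,0],[0,0,0]],[[0.014,0.019,0],[0,0,0]],[[0.018,0.023,0],[0,0,0]],[[0.021,0.026,0],[0,0,0]],[[0.023,0.028,0],[0,0,0]],[[0.023,0.028,0],[0,0,0]]]' 0
python3 - <<'E'
from h import *
go(c2w(-.088,0,.088),8.2)
save('scene','ab_scene.png',(190,120,310,230),6)
E
```

```text
clock: 39.55
position: [0.4621, -0.0438, 0.0903]
tcp_rot: [-0.536, 0.462, 0.537, 0.46]
contact_force: [-0.5, 0.7, 0.3]
width: 0.0001
at [ 0.4621 -0.0438  0.0903] jaw -171.4 x [-0.002 -0.    -1.   ]
shift [ 0.0023 -0.0008 -0.0003]
turn [-35.91   0.04  -0.  ]
turn [ 0.09 -0.   -0.03]
F [-0.5  0.7  0.3] w 0.0001 t 39.55 j [ 0.34 -0.31 -0.49 -0.   -1.39 -0.19]
```

View pics/ab_scene.png

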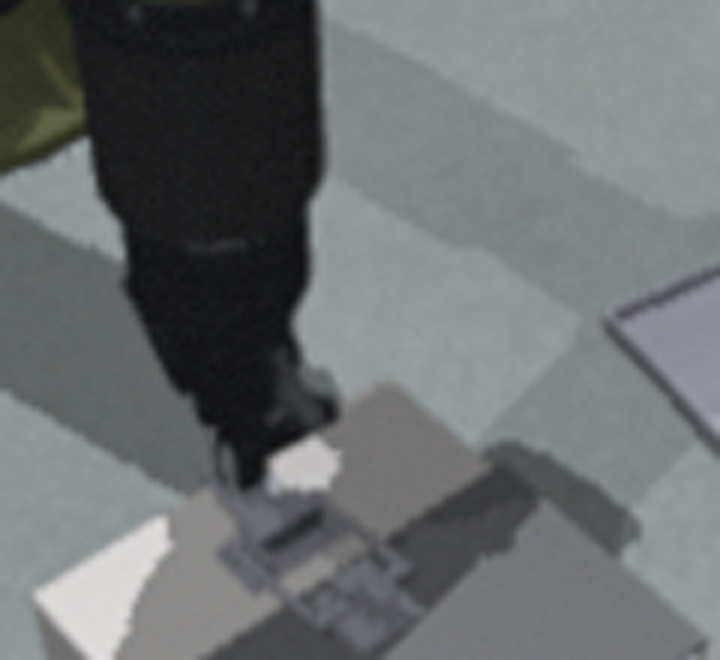

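```bash
python3 -m creep '[[[0.003,0,0],[0,0,0]],[[0.005,0,0],[0,0,0]],[[0.005,0,0],[0,0,0]],[[0.005,0,0],[0,0,0]]]' 0
python3 -m creep '[[[0.003,0,0],[0,0,0]],[[0.003,0,0],[0,0,0]],[[0.003,0,0],[0,0,0]]]' 0
```

```text
clock: 39.93
position: [0.4633, -0.0438, 0.0881]
tcp_rot: [0.537, -0.461, -0.536, -0.461]
contact_force: [-6.9, 1.8, 11.7]
width: -0.0002
clock: 40.18
position: [0.4634, -0.044, 0.0878]
tcp_rot: [0.537, -0.461, -0.536, -0.461]
contact_force: [-16.0, 4.2, 26.1]
width: 0.0
```

```bash
python3 -m creep '[[[-0.02,0,0],[0,0,0]],[[-0.06,0,0],[0,0,0]],[[-0.1,0,0],[0,0,0]],[[-0.14,0.02,-0.02],[0,0,0]],[[-0.17,0.05,-0.06],[0,0,0]],[[-0.17,0.07,-0.1],[0,0,0]],[[-0.17,0.07,-0.14],[0,0,0]],[[-0.17,0.07,-0.18],[0,0,0]]]' 0
python3 -m creep '[[[0,0,-0.04],[0,0,0]],[[0,0,-0.08],[0,0,0]],[[0,0,-0.08],[0,0,0]]]'
python3 - <<'E'
from h import *
go(c2w(-.088,0,.088),8.2)
save('scene','ac_scene.png',(190,150,310,260),6)
save('top','ac_top.png',(200,110,310,230),5)
save('scene','ad_scene.png'); 
E
```

```text
clock: 40.85
position: [0.4189, -0.216, 0.255]
tcp_rot: [0.538, -0.46, -0.535, -0.461]
contact_force: [2.0, 1.1, 0.7]
width: 0.0001
clock: 41.1
position: [0.4307, -0.2986, 0.25]
tcp_rot: [-0.533, 0.464, 0.536, 0.461]
contact_force: [-0.7, 1.7, -1.3]
width: 0.0001
at [ 0.4307 -0.2986  0.25  ] jaw -171.7 x [-0.005  0.001 -1.   ]
shift [ 0.162  -0.0695  0.247 ]
turn [-3.598e+01  1.000e-01  2.000e-02]
turn [ 0.02  0.01 -0.06]
F [-0.7  1.7 -1.3] w 0.0001 t 41.1 j [-0.22 -0.15 -0.07  0.   -1.66  0.37]
```

View pics/ac_scene.png

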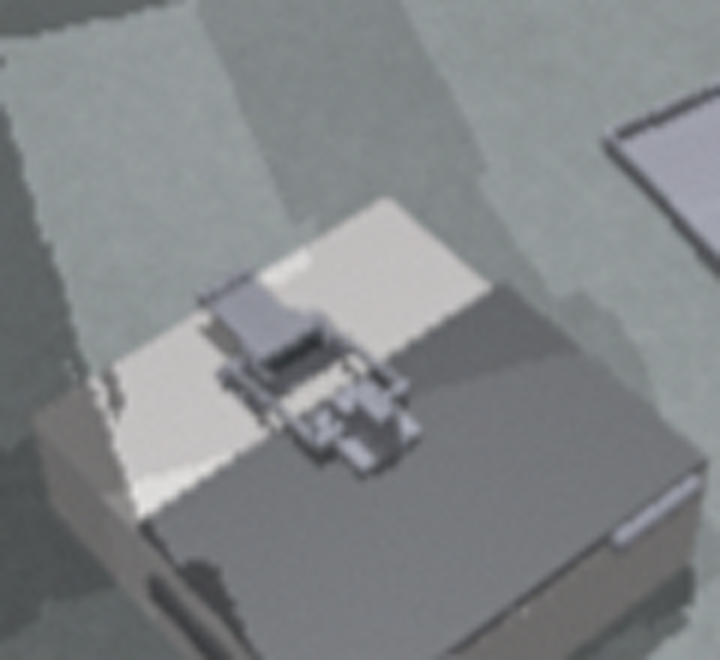

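View pics/ac_top.png

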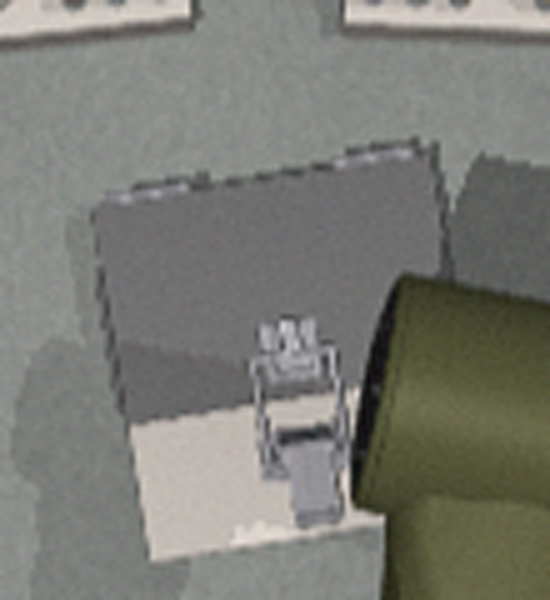

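View pics/ad_scene.png

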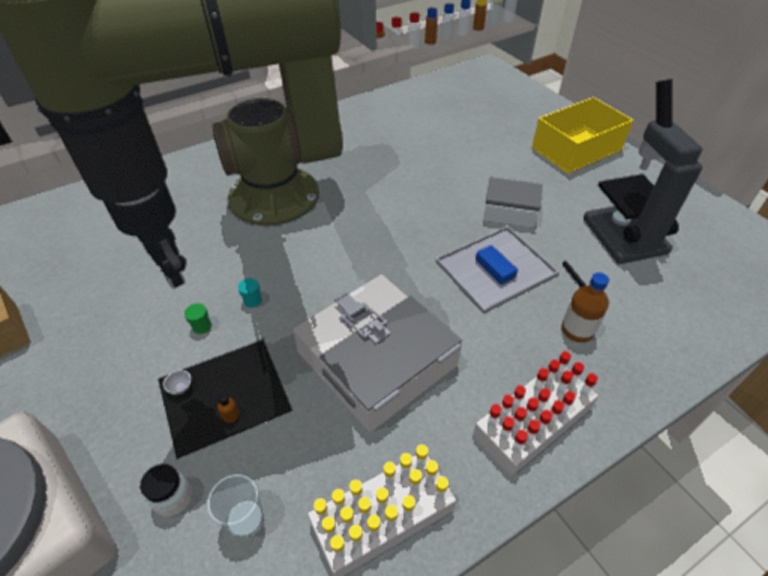

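```bash
python3 - <<'E'
from h import *
for c,off,f,name in(('top',(225,150,285,225),10,'ae_top.png'),('scene',(220,190,270,235),14,'ae_scene.png')):
    im=get_image(c)[:,:,::-1]; a,b,d,e=off
    im=cv2.resize(im[b:e,a:d],None,fx=f,fy=f,interpolation=cv2.INTER_CUBIC)
    def line(P,Q,col):
        p=[tuple(((q-[a,b]+.5)*f).astype(int).tolist()) for q in proj(c,[c2w(*P),c2w(*Q)])]
        cv2.line(im,p[0],p[1],col,1)
    line((0,-.026,.0845),(0,.026,.0845),(0,0,255))
    line((-.013,-.026,.0845),(-.013,.026,.0845),(255,0,0))
    for x in(-.010,-.003): line((x,-.01,.094),(x,.01,.094),(0,255,0))
    line((-.102,-.014,.088),(-.102,.014,.088),(0,255,255))
    line((-.025,-.105,.08),(-.025,.105,.08),(255,0,255))
    cv2.imwrite('pics/'+name,im)
E
```

```text
(no output)
```

View pics/ae_top.png

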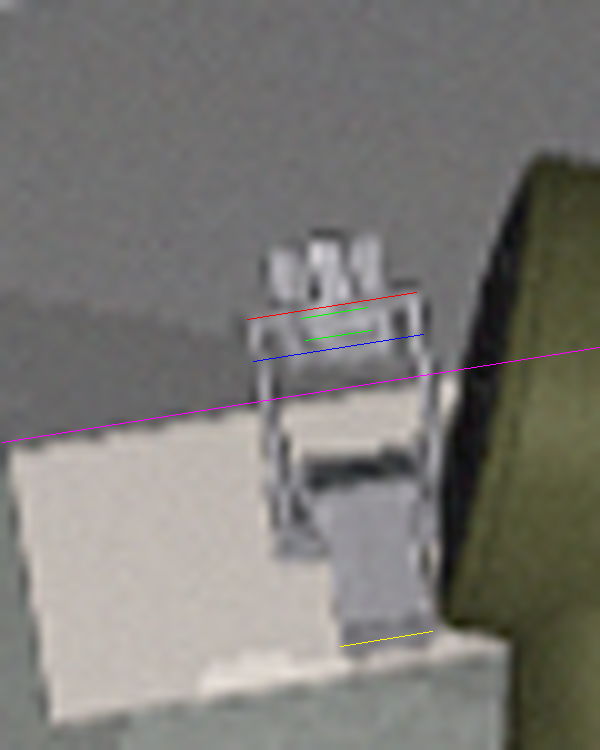

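View pics/ae_scene.png

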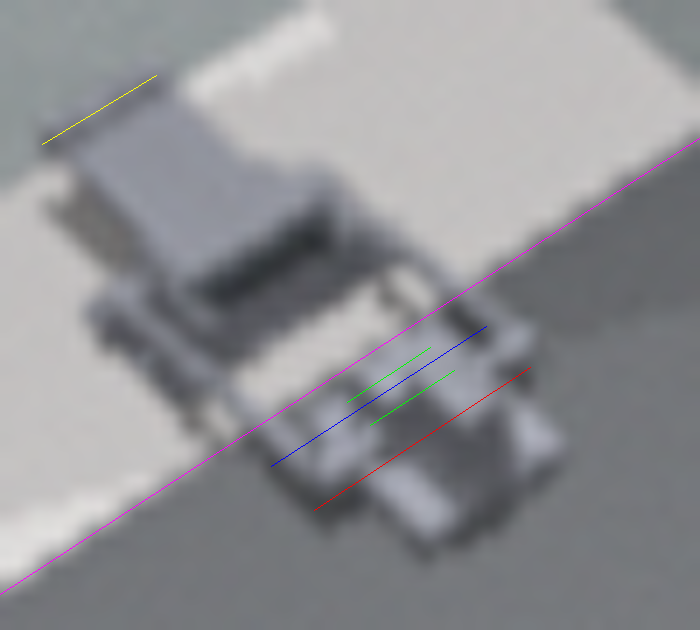

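```bash
python3 - <<'E'
from cell import manip,status
s=status.state();print(s['clock'],s['contact_force']);print(manip.hand_in())
E
```

```text
41.35 [-0.68493523  0.48850636  1.26956733]
the job is handed in; nothing more can be done
None
```

The case is packed, shut and latched, and I handed the job in at 41.35 s of the 210 s allowed.

- **Packing:** The cold block lies flat in the empty tray. All three sample pots stand upright on the case floor; the networks and pictures showed three white-capped pots and no fourth. The green and turquoise look-alikes stayed where they were.
- **Closing:** I shut the lid and swung the wire loop over while the lever was still standing. I then pressed the lever flat until it met a hard stop at about 26 N.

**Last checks:**
- With the arm clear, the pictures show the lid shut, the lever flat, and the bar at its seat on the hinge side of the keeper's post.
- The lever went flat ahead of the finger, as it would if the loaded springs pulled it over centre. That suggests the bar is hooked.
- The bowl, dropper bottle and look-alikes show at their starting places in the scene picture, and the block lies flat in the tray.

**What disagreed or could not be checked:**
- Before I pressed the lever, some network position estimates for the keeper and lid edge were 30 to 60 mm off. I went by the pictures and the projected case geometry instead, which sits about 2–3 mm off the lid's visible edge.
- The pots could not be seen once the lid was shut; they were upright when I last saw them.

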